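Weigh down a glued phone with tapered solder ingots

TASK

The phone in the cradle has just been glued and must be weighed down with a flat, steady pile of solder ingots: without shifting the ingot already on it, gently set a second one squarely on top turned end for end, thick end over thin, so that the top is level. Then lay a third ingot on its flat underside crosswise over the middle of these two, and set the last one on that, again squarely and turned end for end, so that the finished pile is level on top. Take the three loose ingots in any order, and leave the jar, the tape and the screwdriver alone.

Things in the scene. Friction and masses are not known exactly. Their poses are not given: they have to be found in the camera images.
- phone_top (a point): Centre of the glass of a black phone lying face up, 160 x 78 mm, in a low grey cradle 184 x 102 mm fixed to the bench; the glass is 17 mm above the bench and nothing stands above it. x along the phone's length, z up
- ingot_base_c (a point): First ingot, already flat on the phone: grey solder ingot, 0.5-0.8 kg, all alike: 96 long, 44 wide (parallel upright sides), flat underside, upper face sloping evenly along the length from 28 thick (end with an 18 round dimple) to 16. Point: mid length, mid width, 11 above its underside. x along the underside to the thick end, y across, z square to the underside, up as it lies now
- ingot_base_top (a point): Middle of the sloping upper face of that ingot, 22 above the underside at mid length; z axis square to the sloping face, pointing out of the metal
- ingot_a_c (a point): Loose ingot A, on its underside on the green mat: grey solder ingot, 0.5-0.8 kg, all alike: 96 long, 44 wide (parallel upright sides), flat underside, upper face sloping evenly along the length from 28 thick (end with an 18 round dimple) to 16. Point: mid length, mid width, 11 above its underside. x along the underside to the thick end, y across, z square to the underside, up as it lies now
- ingot_a_top (a point): Middle of the sloping upper face of that ingot, 22 above the underside at mid length; z axis square to the sloping face, pointing out of the metal
- ingot_b_c (a point): Loose ingot B, on its underside on the green mat: grey solder ingot, 0.5-0.8 kg, all alike: 96 long, 44 wide (parallel upright sides), flat underside, upper face sloping evenly along the length from 28 thick (end with an 18 round dimple) to 16. Point: mid length, mid width, 11 above its underside. x along the underside to the thick end, y across, z square to the underside, up as it lies now
- ingot_b_top (a point): Middle of the sloping upper face of that ingot, 22 above the underside at mid length; z axis square to the sloping face, pointing out of the metal
- ingot_c_c (a point): Loose ingot C, on its underside on the green mat: grey solder ingot, 0.5-0.8 kg, all alike: 96 long, 44 wide (parallel upright sides), flat underside, upper face sloping evenly along the length from 28 thick (end with an 18 round dimple) to 16. Point: mid length, mid width, 11 above its underside. x along the underside to the thick end, y across, z square to the underside, up as it lies now
- ingot_c_top (a point): Middle of the sloping upper face of that ingot, 22 above the underside at mid length; z axis square to the sloping face, pointing out of the metal
- flux_jar: Bystander: brown glass jar, 48 diameter, 45 tall; origin at the centre of its underside
- tape_roll: Bystander: clear tape roll lying flat, 84 outside diameter, 25 tall; origin at the centre of its underside
- screwdriver: Bystander: grey screwdriver lying on the bench, 150 long along its x; origin in its middle, on the bench
There are look-alikes about, which are no part of the job. Leave any black or brown look-alike of the part that bears ingot_a_c alone. Leave any black look-alike of the part that bears ingot_b_c alone.

How it is judged:
By the outcome, as a careful person would: the job done as asked, in the order asked, and still so for the second after the job is handed in, with the robot touching nothing.
It also fails if it takes over 72 s, if anything falls off the work surface, if the arm or the gripper's body presses on something with over 40 N, if the wrist force passes 120 N, or if a joint passes its speed limit or range.

ROBOT

A 6-joint arm with a two-finger parallel gripper is mounted at the origin on the work surface. World frame = base frame: x ahead of the robot, y to its left, z up, the work surface at z = 0. Lengths are in m, angles in rad, forces in N, time in s.
With the tool pointing down it reaches from about 0.4 to 0.825 m from the base axis. Payload 7 kg.
Tool frame: the origin (TCP) lies at the centre of the arm's flange, where the gripper is bolted on; the fingertips stand 178 mm ahead of it and the grasp point (between the pads) lies 159 mm ahead of it; x points along the fingers, z is the direction in which the jaws open and shut, and the axes are right-handed (so a half turn about x gives the same grasp; the last joint's range is limited). The gripper opens to 88 mm and grips with 3 to 60 N. Pads are 19 mm wide; open, the fingers measure 130 mm over their backs; the gripper's body (78 mm by 193 mm) begins 47 mm behind the grasp point.
Start: joints at [-1.028, 0.359, 0.012, 0, -1.224, -0.288], TCP at [0.17, -0.653, 0.405] pointing down, gripper open.
Joint ranges: [-3.07, 3.07], [-1.43, 2.12], [-1.02, 1.25], [-3.03, 1.67], [-3.05, -0], [-3.03, 3.03]. Speed limits (rad/s): [2.39, 2.39, 3.01, 3.14, 3.14, 3.14].

INTERFACE

Orientations are given as [roll, pitch, yaw] about the fixed x, y, z axes, in that order (R = Rz(yaw) Ry(pitch) Rx(roll)).
In Python, from station import telemetry, optics, job_done, finder gives the robot as it stands.
- The arm moves only by the tool play_rows, never from a script. Its argument "steps" is a list of rows, each an object of numbers: "gripper": the opening, from 0 (shut) to 1 (fully open); "tx", "ty", "tz": the shift along the tool's x, y, z in units of 25 mm (1.0 is 25 mm); "ax", "ay", "az": the turn, a rotation vector about the tool's x, y, z in units of 6 degrees (1.0 is 6 degrees). In form: [{"gripper": .., "tx": .., "ty": .., "tz": .., "ax": .., "ay": .., "az": ..}, ...]. A call has 1 to 20 rows; each row shifts and turns the commanded pose from where the row before left it, along the tool's axes as they then stand; what a row does not reach is not made up. A row lasts 1/12 s, in which the tool goes at most 41.7 mm and 7.16 degrees, less where a joint would pass 70% of its speed; a pose out of reach is approached as far as the arm can. A call is refused whole if a number of a shift passes 1 or a number of a turn 1, either way. A call with a gripper value outside its range is refused whole. The fingers move at their own pace and stop on an object; "newtons" is the grip in N (left out, the last holds). Time passes only in rows, so rows that do not move let the fingers close. It gives the time, the measured TCP pose, the force and the opening at its end, in the units of the state.
- telemetry.get_state(): the state, without advancing time (a new reading comes with each control period).
- optics.grab_frame(name): name is "scene" or "top" or "wrist"; returns the picture (420x560x3 uint8, red, green, blue); there is no depth.
- optics.calibration(name): a dict with "fx", "fy", "cx", "cy" (pixels), "k1" (the pictures are not rectified: a ray, as slopes to the right and down, at radius r is drawn at 1 + k1 r^2 times it, then the intrinsics apply), "T" (4x4, takes a point from camera to world coordinates); the wrist camera has in their place "mount" (4x4, takes a point from camera to tool coordinates, whose origin is the TCP and whose axes are the tool frame's). Camera axes: x right, y down, z forward; pixel columns grow to the right and rows downward; lengths in m; the calibration is good to about 2 mm. A picture is of the moment at which its call begins: read the wrist's pose just before it. calibration takes no time and is no camera call.
- job_done(): hands the job in, once; it reports no verdict.
Trained networks look in the newest picture that a camera, given by its name, has taken for a name from the list of things; names that differ only in an ending like _2 or _b are one class to them, and where a whole thing is asked for, a point or a joint stands for the part that bears it (a point fixed in the world has none). Each returns a list of dicts, best first, with "confidence" (0 to 1); they miss things now and then, are a little off and sometimes report something else, mostly with a low value. They report only what shows in the picture. A call takes as long as a camera call. They do not tell look-alikes from the thing itself.
- finder.look_for(query, camera): "extent" ([left, top, right, bottom] in pixels, round what is visible of it).
- finder.silhouettes(query, camera): "pixels" (420x560 bool, what is visible of it) and "extent" ([left, top, right, bottom] in pixels, round what is visible of it).
- finder.pinpoint(query, camera): "location" ([row, column] in pixels: a listed point, or the origin of a listed thing).
The state is a dict: "t": time; "q": joint angles; "qd": joint speeds; "joint_efforts": joint torques, N m; "eef_pos": TCP position; "ee_rot": TCP orientation; "force": force on the tool from outside, world axes, zero at the start; "moment": the same for the moment, N m; "width": finger opening in m.
Only numpy, scipy, OpenCV 4.12 (cv2) and the standard library are available. Lean on these libraries where they do the work, as an engineer would, in place of code of your own. Each camera call takes 0.05 s, during which the arm holds its last target.

## Working session

There is one attempt and no reset: what is moved stays moved. The work goes in short steps, Python scripts to look and compute and a tool call to move; the robot and the scene stay as the last step left them, time stands still between calls to the robot, and variables do not carry over. Pictures are saved under pics/ and viewed, and the job is handed in when it is done.

Besides the shell and the picture viewer there is one more tool, called after "Request:" as a command line: name --argument value ..., lists and objects as JSON in quotes. play_rows: Moves the arm, as the interface text tells. Its arguments: {"type":"object","properties":{"steps":{"type":"array"},"newtons":{"type":"number"}},"required":["steps"]}

```bash
ls -la; mkdir -p pics; python3 - <<'E'
from station import telemetry, optics, finder
import cv2, numpy as np
s=telemetry.get_state(); print(s)
for n in ["scene","top","wrist"]:
    im=optics.grab_frame(n); cv2.imwrite(f"pics/{n}0.png",im[:,:,::-1])
    c=optics.calibration(n); print(n,c)
E
```

```text
total 12
drwxr-xr-x  3 agent agent 4096 Dec  7 06:48 .
drwxr-xr-x 23 root  root  4096 Dec  7 06:48 ..
drwxr-xr-x  2 agent agent 4096 Dec  7 06:48 pics
{'t': 0.0, 'q': array([-1.02790113e+00,  3.59387914e-01,  1.10770988e-02, -3.64041480e-04,
       -1.22412997e+00, -2.88109117e-01]), 'qd': array([-8.37943707e-06,  4.25394162e-04,  8.76414373e-04,  3.74181966e-04,
        5.60269265e-04, -7.00742822e-04]), 'joint_efforts': array([-1.87415446e-05, -5.82722068e+01,  2.93061233e+01,  6.99689895e+00,
        6.94057730e-03, -1.61921876e-04]), 'eef_pos': array([ 0.17008339, -0.65301703,  0.40372723]), 'ee_rot': array([0.08295779, 1.56911662, 1.90841623]), 'force': array([ 0.82821009, -0.68947129, -0.19603203]), 'moment': array([-0.02113899,  0.04088791, -0.02905007]), 'width': 0.08762389108295535}
scene {'fx': 437.44822821450975, 'fy': 437.44822821450975, 'cx': 281.4589081725173, 'cy': 210.84557262126066, 'k1': -0.12526212665061112, 'T': array([[ 0.56103656,  0.51195158, -0.65049485,  1.27785924],
       [ 0.82752399, -0.36682233,  0.42502402, -0.56764741],
       [-0.02102432, -0.77675411
[... 263 characters left out ...]
,  0.06604417,  0.49478632],
       [-0.99988284, -0.01187796, -0.00965548, -0.07951158],
       [ 0.01041826, -0.06592814, -0.99776998,  1.06363414],
       [ 0.        ,  0.        ,  0.        ,  1.        ]])}
wrist {'fx': 344.8497512702605, 'fy': 344.8497512702605, 'cx': 280.1880193711403, 'cy': 206.56336286507258, 'k1': 0.026198934508183544, 'mount': array([[ 1.88171428e-04, -3.05671332e-01,  9.52137071e-01,
         2.01029772e-02],
       [ 8.40007067e-04, -9.52136703e-01, -3.05671380e-01,
         8.41608220e-02],
       [ 9.99999629e-01,  8.57320488e-04,  7.76011554e-05,
        -5.87108276e-05],
       [ 0.00000000e+00,  0.00000000e+00,  0.00000000e+00,
         1.00000000e+00]])}
```

View pics/top0.png

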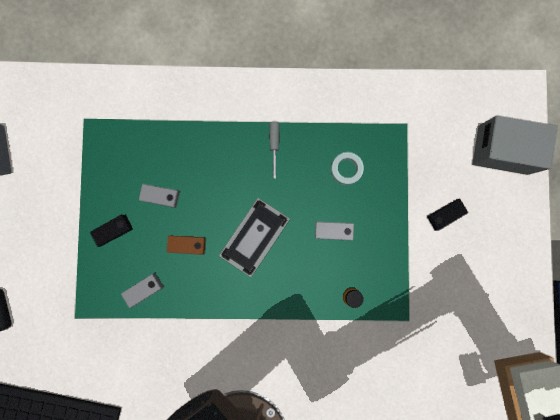

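View pics/scene0.png

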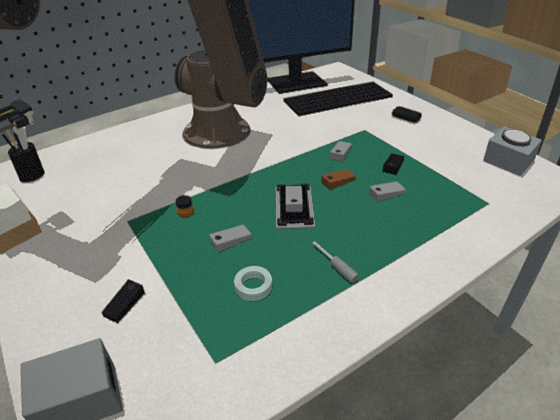

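View pics/wrist0.png

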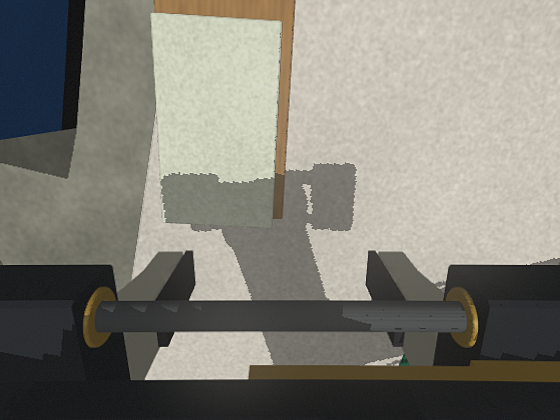

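The top picture shows grey ingots at about (col,row) (159,195), (142,290) and (335,231). The base ingot on the phone is at (256,237). The look-alikes are brown (186,245), black (111,230) and black (447,214). Next I'll run the detectors and do a model fit.

```bash
cat > h.py <<'E'
from station import telemetry, optics, finder
import cv2, numpy as np
from scipy.spatial.transform import Rotation as R
from scipy.optimize import minimize
from scipy.linalg import logm, expm
def pose(s=None):
    s=s or telemetry.get_state()
    T=np.eye(4); T[:3,:3]=R.from_euler('xyz',s['ee_rot']).as_matrix(); T[:3,3]=s['eef_pos']; return T
def camT(n,P=None):
    c=optics.calibration(n)
    return c,(P@c['mount'] if n=='wrist' else c['T'])
def proj(X,c,T):
    X=np.atleast_2d(X); p=(X-T[:3,3])@T[:3,:3]
    u=p[:,:2]/p[:,2:3]; r2=(u**2).sum(1,keepdims=True); u=u*(1+c['k1']*r2)
    return u*[c['fx'],c['fy']]+[c['cx'],c['cy']]
def unproj(px,z,c,T):   # px [col,row] -> world at height z
    d=(np.array(px,float)-[c['cx'],c['cy']])/[c['fx'],c['fy']]; u=d.copy()
    for _ in range(20): u=d/(1+c['k1']*(u@u))
    r=T[:3,:3]@np.array([u[0],u[1],1.]); return T[:3,3]+r*(z-T[2,3])/r[2]
L,W=.096,.044
CORN=np.array([[sx*L/2,sy*W/2,z] for sx,h in((1,.028),(-1,.016)) for sy in(1,-1) for z in(0,h)])
def ingot(x,y,z,yaw):
    return CORN@R.from_euler('z',yaw).as_matrix().T+[x,y,z]
def hull(pts): return cv2.convexHull(pts.astype(np.float32))[:,0]
S=8
def render(poly,shape):
    m=np.zeros((shape[0]*1,shape[1]*1),np.uint8)
    return m
def fit(mask,c,T,z,x0):
    """fit x,y,yaw of ingot to mask by soft coverage; supersampled ROI"""
    ys,xs=np.nonzero(mask); l,t=xs.min()-12,ys.min()-12; r,b=xs.max()+13,ys.max()+13
    k=6
    M=np.zeros((b-t,r-l),np.float32)
    yy0,xx0=max(t,0),max(l,0)
    sub=mask[yy0:b,xx0:r]; M[yy0-t:yy0-t+sub.shape[0],xx0-l:xx0-l+sub.shape[1]]=sub
    M=cv2.GaussianBlur(M,(0,0),1.0)
    def cost(p):
        h=(proj(ingot(p[0],p[1],z,p[2]),c,T)); h=hull(h)
        q=((h-[l,t]+.5)*k-.5)
        im=np.zeros(((b-t)*k,(r-l)*k),np.uint8)
        cv2.fillConvexPoly(im,np.round(q*16).astype(np.int32),255,shift=4)
        im=cv2.resize(im,(r-l,b-t),interpolation=cv2.INTER_AREA).astype(np.float32)/255
        im=cv2.GaussianBlur(im,(0,0),1.0)
        return float(((im-M)**2).sum())
    best=None
    for dy in (0,):
        sim=np.array([[0,0,0],[.006,0,0],[0,.006,0],[0,0,.12]])+x0
        o=minimize(cost,x0,method='Nelder-Mead',options=dict(initial_simplex=sim,xatol=1e-5,fatol=1e-3,maxiter=400))
        if best is None or o.fun<best.fun: best=o
    return best.x,best.fun,mask.sum()
def draw(im,p,z,c,T,col=(255,0,0)):
    h=hull(proj(ingot(p[0],p[1],z,p[2]),c,T)); cv2.polylines(im,[np.round(h*16).astype(np.int32)],True,col,1,shift=4)
E
python3 - <<'E'
from h import *
im=optics.grab_frame('top'); c,T=camT('top')
for q in ['ingot_a_c','ingot_base_c','phone_top']:
    for d in finder.pinpoint(q,'top'):
        rc=d['location']; w=unproj([rc[1],rc[0]],.028 if 'base' in q else .011,c,T)
        print(q,np.round(rc,1),round(d['confidence'],2),np.round(w,3))
ms=finder.silhouettes('ingot_a_c','top')
for d in ms:
    m=d['pixels']; ys,xs=np.nonzero(m); ctr=[xs.mean(),ys.mean()]
    hsv=np.median(im[m],axis=0); 
    print(np.round(ctr,1),round(d['confidence'],2),m.sum(),hsv,np.round(unproj(ctr,.02,c,T),3))
np.save('ms.npy',np.array([d['pixels'] for d in ms]))
E
```

```text
ingot_a_c [290.2 142.1] 0.85 [0.371 0.257 0.011]
ingot_a_c [247.2 185.4] 0.63 [0.481 0.15  0.011]
ingot_a_c [232.  109.3] 0.57 [0.519 0.345 0.011]
ingot_base_c [237.6 253.7] 0.72 [ 0.508 -0.027  0.028]
phone_top [239. 255.] 0.66 [ 0.505 -0.03   0.011]
[185.4 244.7] 0.76 652 [115.  72.  43.] [0.488 0.148 0.02 ]
[110.3 230. ] 0.67 732 [25. 25. 27.] [0.524 0.34  0.02 ]
[141.8 289.8] 0.66 668 [135. 136. 139.] [0.373 0.254 0.02 ]
```

```bash
python3 - <<'E'
from h import *
im=optics.grab_frame('top'); c,T=camT('top')
f=im.astype(int); sat=f.max(2)-f.min(2)
big=im.copy()
for name,(u,v),z in [('A?',(142,290),0),('B?',(159,195),0),('C?',(335,231),0),('base',(256,237),.017)]:
    crop=np.zeros(im.shape[:2],bool); crop[v-28:v+28,u-28:u+28]=1
    m=(sat<25)&(f.mean(2)>95)&(f.mean(2)<225)&crop
    n,lab,st,ce=cv2.connectedComponentsWithStats(m.astype(np.uint8))
    k=[i for i in range(1,n) if np.hypot(*(ce[i]-[u,v]))<10]; k=max(k,key=lambda i:st[i][4]); m=(lab==k).astype(np.uint8)
    m=cv2.morphologyEx(m,cv2.MORPH_CLOSE,np.ones((3,3))); 
    cn,_=cv2.findContours(m,cv2.RETR_EXTERNAL,cv2.CHAIN_APPROX_NONE); m=cv2.drawContours(np.zeros_like(m),cn,-1,1,-1)
    xy=unproj(ce[k],z+.012,c,T)
    res=[]
    for y0 in np.arange(0,2*np.pi,np.pi/6):
        res.append(fit(m,c,T,z,np.array([xy[0],xy[1],y0])))
    res.sort(key=lambda r:r[1])
    print(name,st[k][4],[ (np.round(r[0],4),round(r[1],1)) for r in res[:1]])
    p=res[0][0]; draw(big,p,z,c,T)
    print('  flip', [(np.round(r[0],4),round(r[1],1)) for r in res if abs(np.cos(r[0][2]-p[2])+1)<.2][:1])
big=cv2.resize(big[150:340,80:380],None,fx=2.6,fy=2.6,interpolation=cv2.INTER_CUBIC); cv2.imwrite('pics/fit0.png',big[:,:,::-1])
E
```

```text
A? 594 [(array([ 0.369 ,  0.2611, -1.0025]), np.float64(33.9))]
  flip [(array([0.3705, 0.2586, 2.1481]), np.float64(62.1))]
B? 574 [(array([0.6161, 0.2261, 4.5205]), np.float64(22.6))]
  flip [(array([0.6157, 0.2238, 1.3949]), np.float64(45.1))]
C? 614 [(array([ 0.5287, -0.2362,  1.5437]), np.float64(2.6))]
  flip [(array([ 0.5287, -0.235 ,  4.6766]), np.float64(3.3))]
base 616 [(array([ 0.5059, -0.0246,  5.6829]), np.float64(2.0))]
  flip [(array([ 0.5067, -0.0251,  2.5521]), np.float64(2.6))]
```

View pics/fit0.png

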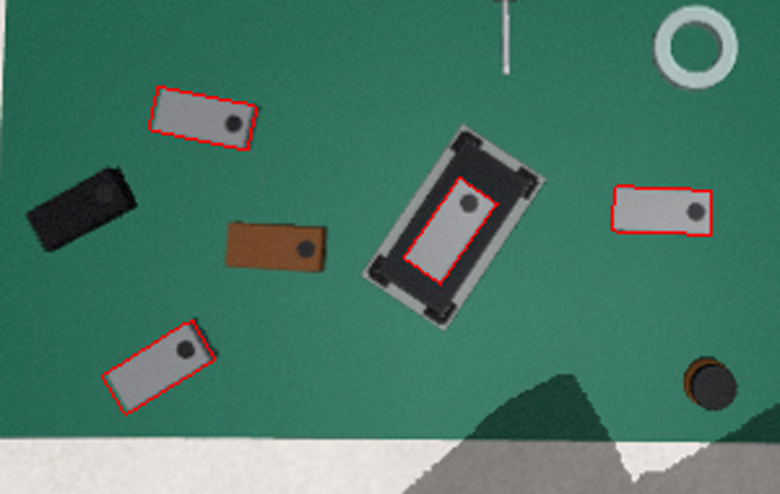

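```bash
cat >> h.py <<'E'
def wrap(a): return (a+np.pi)%(2*np.pi)-np.pi
def Pdown(x,y,z,psi,ingyaw=None,tilt=0.):
    """flange pose: tool x down, tool z horizontal at world angle psi; grasp point? -> x,y,z are flange origin"""
    zt=np.array([np.cos(psi),np.sin(psi),0]); xt=np.array([0,0,-1.]); yt=np.cross(zt,xt)
    T=np.eye(4); T[:3,:3]=np.c_[xt,yt,zt]; T[:3,3]=[x,y,z]; return T
def plan(P,Q,N=None,vt=.9,va=.9,nodes=False):
    """constant row that takes P to Q in N rows, printed in row units"""
    M=np.linalg.inv(P)@Q
    if N is None:
        N=int(max(np.ceil(np.linalg.norm(M[:3,3])/.025/vt),np.ceil(np.rad2deg(np.linalg.norm(R.from_matrix(M[:3,:3]).as_rotvec()))/6/va),1))
    t=expm(np.real(logm(M))/N)
    s=np.r_[t[:3,3]/.025,np.rad2deg(R.from_matrix(t[:3,:3]).as_rotvec())/6]
    return N,np.round(s,3)
def applyrow(P,row,N=1):
    row=np.array(row,float); t=np.eye(4); t[:3,3]=row[:3]*.025; t[:3,:3]=R.from_rotvec(np.deg2rad(row[3:]*6)).as_matrix()
    return P@np.linalg.matrix_power(t,N)
def psi_of(P): return np.arctan2(P[1,2],P[0,2])
E
python3 - <<'E'
from h import *
s=telemetry.get_state(); P=pose(s); print(np.round(P,4)); psi=psi_of(P); c=psi-s['q'][0]+s['q'][5]; print('psi',psi,'c',c)
loc=dict(C=(.5287,-.235,-1.606),A=(.3705,.257,-1.0),B=(.615,.225,-1.755),base=(.506,-.0248,-.6))
bq=np.arctan2(loc['base'][1],loc['base'][0])
for k in 'ABC':
    x,y,a=loc[k]
    for tn,t in (('opp',-.6+np.pi),('cr1',-.6+np.pi/2),('cr2',-.6-np.pi/2)):
        for g in (1,-1):
            p0=a+g*np.pi/2; p1=t+g*np.pi/2
            print(k,tn,g,'q6 pick',round(wrap(np.arctan2(y,x)-p0+c),2),'q6 place',round(wrap(bq-p1+c),2))
E
```

```text
[[-0.000e+00 -9.677e-01 -2.521e-01  1.701e-01]
 [ 2.000e-04 -2.521e-01  9.677e-01 -6.532e-01]
 [-1.000e+00 -0.000e+00  2.000e-04  4.045e-01]
 [ 0.000e+00  0.000e+00  0.000e+00  1.000e+00]]
psi 1.8256014284698732 c 2.5654304152476795
A opp 1 q6 pick 2.6 q6 place -1.6
A opp -1 q6 pick -0.54 q6 place 1.55
A cr1 1 q6 pick 2.6 q6 place -0.03
A cr1 -1 q6 pick -0.54 q6 place 3.12
A cr2 1 q6 pick 2.6 q6 place 3.12
A cr2 -1 q6 pick -0.54 q6 place -0.03
B opp 1 q6 pick 3.1 q6 place -1.6
B opp -1 q6 pick -0.04 q6 place 1.55
B cr1 1 q6 pick 3.1 q6 place -0.03
B cr1 -1 q6 pick -0.04 q6 place 3.12
B cr2 1 q6 pick 3.1 q6 place 3.12
B cr2 -1 q6 pick -0.04 q6 place -0.03
C opp 1 q6 pick 2.18 q6 place -1.6
C opp -1 q6 pick -0.96 q6 place 1.55
C cr1 1 q6 pick 2.18 q6 place -0.03
C cr1 -1 q6 pick -0.96 q6 place 3.12
C cr2 1 q6 pick 2.18 q6 place 3.12
C cr2 -1 q6 pick -0.96 q6 place -0.03
```

```bash
cat >> h.py <<'E'
def show(P,Q,N=None,**k):
    N,s=plan(P,Q,N,**k); r2=np.round(s,2); p=P.copy(); rr=[]
    for i in range(N): p=applyrow(p,r2); rr.append(np.hypot(*p[:2,3]))
    n2,f=plan(p,Q,1); print('N',N,'row tx ty tz ax ay az',r2,'| final row',np.round(f,2),'rmin/max',np.round([min(rr),max(rr)],3))
E
python3 - <<'E'
from h import *
P=pose(); Q=Pdown(.506,-.0248,.30,.971); show(P,Q)
show(P,Q,32)
E
```

```text
N 33 row tx ty tz ax ay az [ 0.13 -0.29  0.84  0.25  0.   -0.  ] | final row [-0.1   0.17  0.06 -0.09  0.   -0.  ] rmin/max [0.391 0.654]
N 32 row tx ty tz ax ay az [ 0.13 -0.3   0.87  0.26  0.   -0.  ] | final row [ 0.03  0.23 -0.06 -0.16  0.   -0.  ] rmin/max [0.391 0.653]
```

Request:
play_rows --steps '[{"gripper":1,"tx":0.1,"ty":-0.75,"tz":0.8},{"gripper":1,"tx":0.1,"ty":-0.75,"tz":0.8},{"gripper":1,"tx":0.1,"ty":-0.75,"tz":0.8},{"gripper":1,"tx":0.1,"ty":-0.75,"tz":0.8},{"gripper":1,"tx":0.1,"ty":-0.75,"tz":0.8},{"gripper":1,"tx":0.1,"ty":-0.75,"tz":0.8},{"gripper":1,"tx":0.1,"ty":-0.75,"tz":0.8},{"gripper":1,"tx":0.1,"ty":-0.75,"tz":0.8},{"gripper":1,"tx":0.1,"ty":-0.75,"tz":0.8},{"gripper":1,"tx":0.1,"ty":-0.75,"tz":0.8},{"gripper":1,"tx":0.1,"ty":-0.75,"tz":0.8},{"gripper":1,"tx":0.1,"ty":-0.75,"tz":0.8},{"gripper":1,"tx":0.1,"ty":-0.75,"tz":0.8},{"gripper":1,"tx":0.1,"ty":-0.75,"tz":0.8},{"gripper":1,"tx":0.1,"ty":-0.75,"tz":0.8},{"gripper":1,"tx":0.1,"ty":-0.75,"tz":0.8},{"gripper":1,"tx":0.1,"ty":-0.75,"tz":0.8},{"gripper":1,"tx":0.1,"ty":-0.75,"tz":0.8},{"gripper":1,"tx":0.1,"ty":-0.75,"tz":0.8},{"gripper":1,"tx":0.1,"ty":-0.75,"tz":0.8}]'

```text
invalid input
```

```bash
python3 - <<'E'
from h import *
s=telemetry.get_state(); P=pose(s); print(s['t'],np.round(P[:3,3],4),psi_of(P),s['q'].round(2)); Q=Pdown(.506,-.0248,.30,.971); show(P,Q); 
E
```

```text
0.45 [ 0.1701 -0.6532  0.4045] 1.8256014284698732 [-1.03  0.36  0.01 -0.   -1.22 -0.29]
N 33 row tx ty tz ax ay az [ 0.13 -0.29  0.84  0.25  0.   -0.  ] | final row [-0.1   0.17  0.06 -0.09  0.   -0.  ] rmin/max [0.391 0.654]
```

Request:
play_rows --steps '[{"gripper":1,"tx":0.1,"ty":-0.75,"tz":0.8,"ax":0,"ay":0,"az":0},{"gripper":1,"tx":0.1,"ty":-0.75,"tz":0.8,"ax":0,"ay":0,"az":0},{"gripper":1,"tx":0.1,"ty":-0.75,"tz":0.8,"ax":0,"ay":0,"az":0},{"gripper":1,"tx":0.1,"ty":-0.75,"tz":0.8,"ax":0,"ay":0,"az":0},{"gripper":1,"tx":0.1,"ty":-0.75,"tz":0.8,"ax":0,"ay":0,"az":0},{"gripper":1,"tx":0.1,"ty":-0.75,"tz":0.8,"ax":0,"ay":0,"az":0},{"gripper":1,"tx":0.1,"ty":-0.75,"tz":0.8,"ax":0,"ay":0,"az":0},{"gripper":1,"tx":0.1,"ty":-0.75,"tz":0.8,"ax":0,"ay":0,"az":0},{"gripper":1,"tx":0.1,"ty":-0.75,"tz":0.8,"ax":0,"ay":0,"az":0},{"gripper":1,"tx":0.1,"ty":-0.75,"tz":0.8,"ax":0,"ay":0,"az":0},{"gripper":1,"tx":0.1,"ty":-0.75,"tz":0.8,"ax":0,"ay":0,"az":0},{"gripper":1,"tx":0.1,"ty":-0.75,"tz":0.8,"ax":0,"ay":0,"az":0},{"gripper":1,"tx":0.1,"ty":-0.75,"tz":0.8,"ax":0,"ay":0,"az":0},{"gripper":1,"tx":0.1,"ty":-0.75,"tz":0.8,"ax":0,"ay":0,"az":0},{"gripper":1,"tx":0.1,"ty":-0.75,"tz":0.8,"ax":0,"ay":0,"az":0},{"gripper":1,"tx":0.1,"ty":-0.75,"tz":0.8,"ax":0,"ay":0,"az":0},{"gripper":1,"tx":0.1,"ty":-0.75,"tz":0.8,"ax":0,"ay":0,"az":0},{"gripper":1,"tx":0.1,"ty":-0.75,"tz":0.8,"ax":0,"ay":0,"az":0}]' --newtons 30

```text
t: 1.95
eef_pos: [0.4063, -0.2185, 0.3599]
ee_rot: [-1.916, 1.57, -0.09]
force: [0.4, -0.9, -0.6]
width: 0.0875
```

```bash
python3 - <<'E'
from h import *
s=telemetry.get_state(); P=pose(s); print(s['t'],np.round(P[:3,3],4),psi_of(P),s['q'].round(2)); Q=Pdown(.506,-.0248,.30,.971); show(P,Q); 
E
```

```text
1.95 [ 0.4063 -0.2185  0.3599] 1.825621186092515 [-0.06  0.04 -0.51  0.   -1.03 -1.25]
N 11 row tx ty tz ax ay az [ 0.22 -0.27  0.77  0.74  0.    0.  ] | final row [-0.02 -0.04  0.01  0.02  0.    0.01] rmin/max [0.445 0.506]
```

Request:
play_rows --steps '[{"gripper":1,"tx":0.22,"ty":-0.27,"tz":0.77,"ax":0.74,"ay":0,"az":0},{"gripper":1,"tx":0.22,"ty":-0.27,"tz":0.77,"ax":0.74,"ay":0,"az":0},{"gripper":1,"tx":0.22,"ty":-0.27,"tz":0.77,"ax":0.74,"ay":0,"az":0},{"gripper":1,"tx":0.22,"ty":-0.27,"tz":0.77,"ax":0.74,"ay":0,"az":0},{"gripper":1,"tx":0.22,"ty":-0.27,"tz":0.77,"ax":0.74,"ay":0,"az":0},{"gripper":1,"tx":0.22,"ty":-0.27,"tz":0.77,"ax":0.74,"ay":0,"az":0},{"gripper":1,"tx":0.22,"ty":-0.27,"tz":0.77,"ax":0.74,"ay":0,"az":0},{"gripper":1,"tx":0.22,"ty":-0.27,"tz":0.77,"ax":0.74,"ay":0,"az":0},{"gripper":1,"tx":0.22,"ty":-0.27,"tz":0.77,"ax":0.74,"ay":0,"az":0},{"gripper":1,"tx":0.22,"ty":-0.27,"tz":0.77,"ax":0.74,"ay":0,"az":0},{"gripper":1,"tx":0.22,"ty":-0.27,"tz":0.77,"ax":0.74,"ay":0,"az":0},{"gripper":1,"tx":0,"ty":0,"tz":0,"ax":0,"ay":0,"az":0},{"gripper":1,"tx":0,"ty":0,"tz":0,"ax":0,"ay":0,"az":0}]'

```text
t: 3.03
eef_pos: [0.505, -0.025, 0.2987]
ee_rot: [2.529, 1.57, -2.779]
force: [0.3, -0.1, 0.7]
width: 0.0875
```

```bash
python3 - <<'E'
from h import *
s=telemetry.get_state(); P=pose(s); im=optics.grab_frame('wrist'); np.save('wb.npy',im); np.save('wbP.npy',P)
print(s['t'],np.round(P[:3,3],4),psi_of(P),s['q'].round(2))
cv2.imwrite('pics/wb.png',im[:,:,::-1])
E
```

```text
3.0333 [ 0.505  -0.025   0.2987] 0.9748841022472029 [ 0.34  0.18 -0.5   0.   -0.89 -2.51]
```

View pics/wb.png

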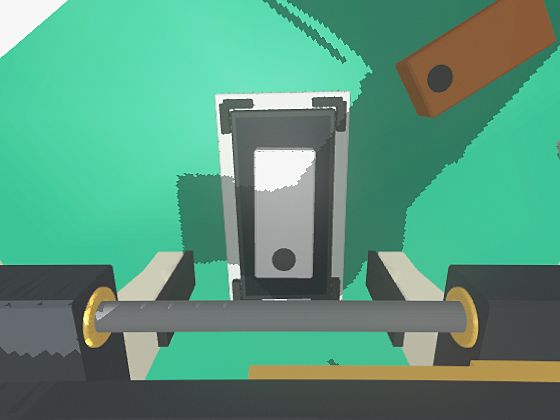

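```bash
cat >> h.py <<'E'
def gmask(im,uv,rad,lo=85,smax=30):
    f=im.astype(int); sat=f.max(2)-f.min(2); u,v=map(int,uv)
    crop=np.zeros(im.shape[:2],bool); crop[max(v-rad,0):v+rad,max(u-rad,0):u+rad]=1
    m=((sat<smax)&(f.mean(2)>lo)&crop).astype(np.uint8)
    m=cv2.morphologyEx(m,cv2.MORPH_OPEN,np.ones((3,3)))
    n,lab,st,ce=cv2.connectedComponentsWithStats(m)
    k=min([i for i in range(1,n) if st[i][4]>300],key=lambda i:np.hypot(*(ce[i]-[u,v]))); m=(lab==k).astype(np.uint8)
    cn,_=cv2.findContours(m,cv2.RETR_EXTERNAL,cv2.CHAIN_APPROX_NONE)
    return cv2.drawContours(np.zeros_like(m),cn,-1,1,-1)
E
python3 - <<'E'
from h import *
im=np.load('wb.npy'); P=np.load('wbP.npy'); c,T=camT('wrist',P)
m=gmask(im,(285,213),75); print(m.sum())
p,f,n=fit(m,c,T,.017,np.array([.506,-.0248,-.6])); print(np.round(p,4),f,n)
v=im.copy(); draw(v,p,.017,c,T); v[m>0,1]=255
q=np.r_[[0,0,.011]]; 
for zz in (.015,.017,.019): print(zz, [np.round(a,4) for a in fit(m,c,T,zz,p)])
v=np.hstack([cv2.resize(a[130:300,230:340],None,fx=3,fy=3,interpolation=cv2.INTER_NEAREST) for a in (im,v)]); cv2.imwrite('pics/wbf.png',v[:,:,::-1])
E
```

```text
11397
[ 0.5016 -0.021  -0.5862] 2996.109375 11397
0.015 [array([ 0.5019, -0.0211, -0.5883]), np.float64(3074.3787), np.uint64(11397)]
0.017 [array([ 0.5016, -0.021 , -0.5862]), np.float64(2996.1094), np.uint64(11397)]
0.019 [array([ 0.5015, -0.0209, -0.5843]), np.float64(2923.5679), np.uint64(11397)]
```

View pics/wbf.png

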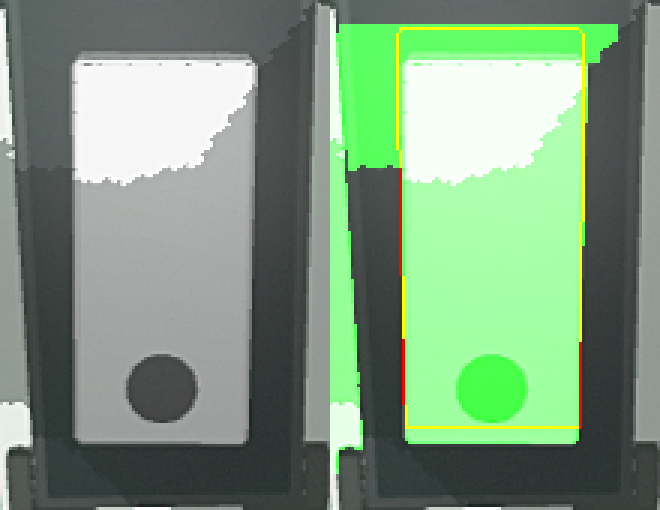

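```bash
python3 - <<'E'
from h import *
im=np.load('wb.npy'); P=np.load('wbP.npy'); c,T=camT('wrist',P)
m=gmask(im,(285,213),75,lo=125); print(m.sum())
for zz in (.015,.017,.019): 
    p,f,n=fit(m,c,T,zz,np.array([.506,-.0248,-.6])); print(zz,np.round(p,4),f,n)
p,f,n=fit(m,c,T,.017,np.array([.506,-.0248,-.6])); np.save('base.npy',p)
v=im.copy(); draw(v,p,.017,c,T); 
v=cv2.resize(v[130:300,230:340],None,fx=3.5,fy=3.5,interpolation=cv2.INTER_NEAREST); cv2.imwrite('pics/wbf2.png',v[:,:,::-1])
e=np.linalg.inv(P)@np.r_[p[0],p[1],.039,1]; print('in tool',e.round(4))
Q=Pdown(.5287,-.235,.28,3.106); show(P,Q,vt=1.2)
E
```

```text
7711
0.015 [ 0.507  -0.0241 -0.6009] 16.172330856323242 7711
0.017 [ 0.5065 -0.0239 -0.6008] 49.7238883972168 7711
0.019 [ 0.5059 -0.0235 -0.6011] 106.19303131103516 7711
in tool [ 2.597e-01 -7.000e-04  2.000e-03  1.000e+00]
N 23 row tx ty tz ax ay az [ 0.03  0.14 -0.43 -0.88  0.   -0.  ] | final row [ 0.06 -0.12 -0.06 -0.11  0.01 -0.  ] rmin/max [0.466 0.578]
```

View pics/wbf2.png

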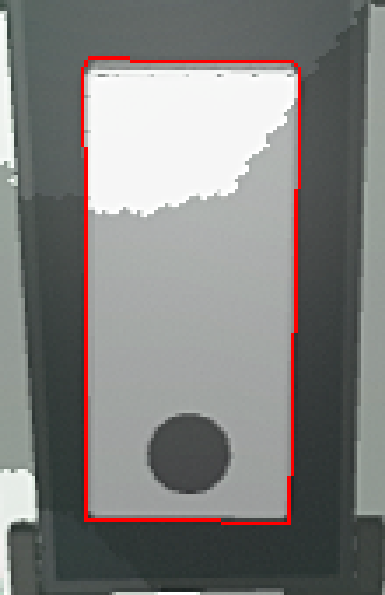

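Request:
play_rows --steps '[{"gripper":1,"tx":0.03,"ty":0.14,"tz":-0.43,"ax":-0.88,"ay":0,"az":0},{"gripper":1,"tx":0.03,"ty":0.14,"tz":-0.43,"ax":-0.88,"ay":0,"az":0},{"gripper":1,"tx":0.03,"ty":0.14,"tz":-0.43,"ax":-0.88,"ay":0,"az":0},{"gripper":1,"tx":0.03,"ty":0.14,"tz":-0.43,"ax":-0.88,"ay":0,"az":0},{"gripper":1,"tx":0.03,"ty":0.14,"tz":-0.43,"ax":-0.88,"ay":0,"az":0},{"gripper":1,"tx":0.03,"ty":0.14,"tz":-0.43,"ax":-0.88,"ay":0,"az":0},{"gripper":1,"tx":0.03,"ty":0.14,"tz":-0.43,"ax":-0.88,"ay":0,"az":0},{"gripper":1,"tx":0.03,"ty":0.14,"tz":-0.43,"ax":-0.88,"ay":0,"az":0},{"gripper":1,"tx":0.03,"ty":0.14,"tz":-0.43,"ax":-0.88,"ay":0,"az":0},{"gripper":1,"tx":0.03,"ty":0.14,"tz":-0.43,"ax":-0.88,"ay":0,"az":0},{"gripper":1,"tx":0.03,"ty":0.14,"tz":-0.43,"ax":-0.88,"ay":0,"az":0},{"gripper":1,"tx":0.03,"ty":0.14,"tz":-0.43,"ax":-0.88,"ay":0,"az":0},{"gripper":1,"tx":0.03,"ty":0.14,"tz":-0.43,"ax":-0.88,"ay":0,"az":0},{"gripper":1,"tx":0.03,"ty":0.14,"tz":-0.43,"ax":-0.88,"ay":0,"az":0},{"gripper":1,"tx":0.03,"ty":0.14,"tz":-0.43,"ax":-0.88,"ay":0,"az":0},{"gripper":1,"tx":0.03,"ty":0.14,"tz":-0.43,"ax":-0.88,"ay":0,"az":0},{"gripper":1,"tx":0.03,"ty":0.14,"tz":-0.43,"ax":-0.88,"ay":0,"az":0},{"gripper":1,"tx":0.03,"ty":0.14,"tz":-0.43,"ax":-0.88,"ay":0,"az":0},{"gripper":1,"tx":0.03,"ty":0.14,"tz":-0.43,"ax":-0.88,"ay":0,"az":0},{"gripper":1,"tx":0.03,"ty":0.14,"tz":-0.43,"ax":-0.88,"ay":0,"az":0}]'

```text
t: 4.75
eef_pos: [0.4967, -0.222, 0.2847]
ee_rot: [-2.744, 1.57, 0.077]
force: [-0.2, 0.2, 0.8]
width: 0.0875
```

Request:
play_rows --steps '[{"gripper":1,"tx":0.03,"ty":0.14,"tz":-0.43,"ax":-0.88,"ay":0,"az":0},{"gripper":1,"tx":0.03,"ty":0.14,"tz":-0.43,"ax":-0.88,"ay":0,"az":0},{"gripper":1,"tx":0.03,"ty":0.14,"tz":-0.43,"ax":-0.88,"ay":0,"az":0},{"gripper":1,"tx":0.06,"ty":-0.12,"tz":-0.06,"ax":-0.11,"ay":0,"az":0},{"gripper":1,"tx":0,"ty":0,"tz":0,"ax":0,"ay":0,"az":0},{"gripper":1,"tx":0,"ty":0,"tz":0,"ax":0,"ay":0,"az":0}]'

```text
t: 5.25
eef_pos: [0.527, -0.2356, 0.2805]
ee_rot: [-0.493, 1.57, 2.609]
force: [-0.3, -0.2, -0.3]
width: 0.0878
```

```bash
python3 - <<'E'
from h import *
s=telemetry.get_state(); P=pose(s); im=optics.grab_frame('wrist'); np.save('wc.npy',im); np.save('wcP.npy',P)
print(s['t'],np.round(P[:3,3],4),psi_of(P),s['q'].round(2))
cv2.imwrite('pics/wc.png',im[:,:,::-1])
E
```

```text
5.25 [ 0.527  -0.2356  0.2805] 3.101874665972809 [-0.08  0.31 -0.37 -0.   -0.89  0.04]
```

View pics/wc.png

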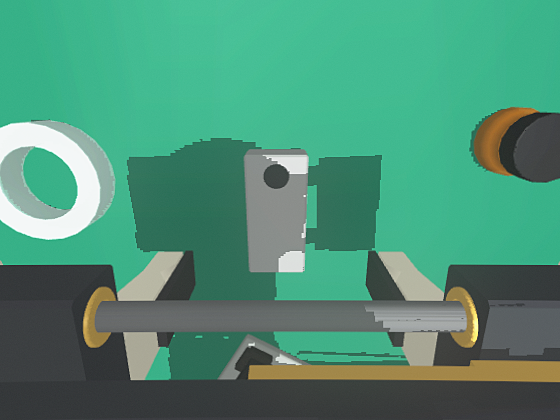

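The wrist picture shows grey ingot C at cols 245-308, rows 150-272, with its dimple at (276,176). It's plain grey, so this is the right one.

```bash
python3 - <<'E'
from h import *
im=np.load('wc.npy'); P=np.load('wcP.npy'); c,T=camT('wrist',P)
m=gmask(im,(278,212),75,lo=60,smax=30); print(m.sum())
for zz in (-.002,0,.002): 
    p,f,n=fit(m,c,T,zz,np.array([.5287,-.235,-1.606])); print(zz,np.round(p,4),f,n)
p,f,n=fit(m,c,T,0,np.array([.5287,-.235,-1.606])); np.save('C.npy',p)
v=im.copy(); draw(v,p,0,c,T); 
v=cv2.resize(v[130:300,230:340],None,fx=3.5,fy=3.5,interpolation=cv2.INTER_NEAREST); cv2.imwrite('pics/wcf.png',v[:,:,::-1])
Q=Pdown(p[0],p[1],.159+.0225,p[2]-np.pi/2); show(P,Q,vt=.8)
E
```

```text
7367
-0.002 [ 0.5292 -0.2333 -1.61  ] 15.703953742980957 7367
0 [ 0.5291 -0.2339 -1.6089] 46.065338134765625 7367
0.002 [ 0.5291 -0.2345 -1.6097] 98.53353881835938 7367
N 5 row tx ty tz ax ay az [ 0.79 -0.02 -0.02 -0.    0.    0.  ] | final row [ 0.01  0.03  0.01 -0.02  0.    0.  ] rmin/max [0.578 0.579]
```

View pics/wcf.png

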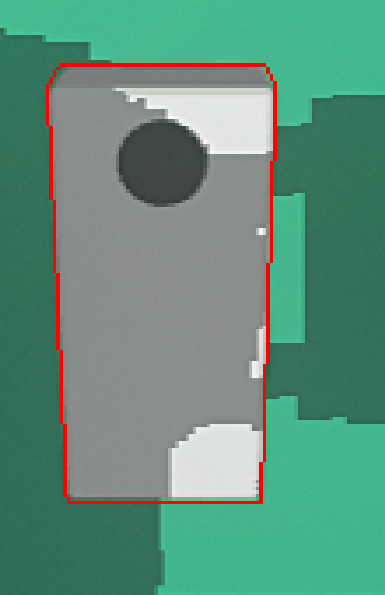

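Request:
play_rows --steps '[{"gripper":1,"tx":0.79,"ty":-0.02,"tz":-0.02,"ax":0,"ay":0,"az":0},{"gripper":1,"tx":0.79,"ty":-0.02,"tz":-0.02,"ax":0,"ay":0,"az":0},{"gripper":1,"tx":0.79,"ty":-0.02,"tz":-0.02,"ax":0,"ay":0,"az":0},{"gripper":1,"tx":0.79,"ty":-0.02,"tz":-0.02,"ax":0,"ay":0,"az":0},{"gripper":1,"tx":0.79,"ty":-0.02,"tz":-0.02,"ax":0,"ay":0,"az":0},{"gripper":1,"tx":0.01,"ty":0.03,"tz":0.01,"ax":-0.02,"ay":0,"az":0},{"gripper":1,"tx":0,"ty":0,"tz":0,"ax":0,"ay":0,"az":0},{"gripper":1,"tx":0,"ty":0,"tz":0,"ax":0,"ay":0,"az":0}]'

```text
t: 5.97
eef_pos: [0.5299, -0.234, 0.182]
ee_rot: [0.992, 1.571, -2.186]
force: [0.1, -0.4, 0.8]
width: 0.0879
```

```bash
python3 - <<'E'
from h import *
s=telemetry.get_state(); P=pose(s); p=np.load('C.npy'); Q=Pdown(p[0],p[1],.159+.0225,p[2]-np.pi/2); print(P[:3,3]); show(P,Q,1)
E
```

```text
[ 0.52994307 -0.2339625   0.18199959]
N 1 row tx ty tz ax ay az [ 0.02 -0.    0.03  0.02  0.   -0.  ] | final row [-0. -0.  0.  0.  0. -0.] rmin/max [0.579 0.579]
```

Request:
play_rows --steps '[{"gripper":0.4,"tx":0.01,"ty":0,"tz":0.03,"ax":0.02,"ay":0,"az":0},{"gripper":0.4,"tx":0,"ty":0,"tz":0,"ax":0,"ay":0,"az":0},{"gripper":0.4,"tx":0,"ty":0,"tz":0,"ax":0,"ay":0,"az":0},{"gripper":0.4,"tx":0,"ty":0,"tz":0,"ax":0,"ay":0,"az":0},{"gripper":0.4,"tx":0,"ty":0,"tz":0,"ax":0,"ay":0,"az":0},{"gripper":0.4,"tx":0,"ty":0,"tz":0,"ax":0,"ay":0,"az":0},{"gripper":0.4,"tx":0,"ty":0,"tz":0,"ax":0,"ay":0,"az":0},{"gripper":0.4,"tx":0,"ty":0,"tz":0,"ax":0,"ay":0,"az":0}]' --newtons 35

```text
t: 6.63
eef_pos: [0.5296, -0.234, 0.1812]
ee_rot: [3.034, 1.57, -0.145]
force: [-0.1, -0.7, 1.2]
width: 0.0438
```

```bash
cat >> h.py <<'E'
def Ipose(x,y,z,yaw):
    T=np.eye(4); T[:3,:3]=R.from_euler('z',yaw).as_matrix(); T[:3,3]=[x,y,z]; return T
TH=np.arctan2(12,96)
def on_top(I):
    """pose of ingot laid on sloped top of ingot pose I, turned end for end"""
    M=np.eye(4); M[:3,:3]=R.from_euler('y',-TH).as_matrix()@R.from_euler('z',np.pi).as_matrix(); M[:3,3]=[0,0,.022]
    return I@M
def grasp(P,p,z=0.):
    G=np.linalg.inv(P)@Ipose(p[0],p[1],z,p[2]); print('G offset',G[:3,3].round(4)); G[2,3]=0
    # jaws align sides: yaw exactly square to jaws, keep sign
    g=np.eye(4); g[:3,3]=G[:3,3]
    xs=np.array([0,np.sign(G[1,0]),0.]); zs=np.array([-1.,0,0]); g[:3,:3]=np.c_[xs,np.cross(zs,xs),zs]
    print('ang err',np.rad2deg(R.from_matrix(g[:3,:3].T@G[:3,:3]).as_rotvec()).round(2)); return g
E
python3 - <<'E'
from h import *
P=pose(); p=np.load('C.npy'); G=grasp(P,p); np.save('GC.npy',G)
b=np.load('base.npy'); I2=on_top(Ipose(b[0],b[1],.017,b[2])); np.save('I2.npy',I2); print(I2.round(4))
Q=I2@np.linalg.inv(G); print(Q.round(4))
print('top corners z',(I2@np.c_[CORN,np.ones(8)].T)[2].round(4))
up=applyrow(P,[-.8,0,0,0,0,0],6)
n=I2[:3,2]; Qa=Q.copy(); Qa[:3,3]+=n*.05
show(up,Qa,va=.85)
E
```

```text
G offset [ 1.812e-01 -1.000e-04  5.000e-04]
ang err [-0.02  0.   -0.05]
[[-0.8185 -0.5653 -0.1023  0.5065]
 [ 0.5609 -0.8249  0.0701 -0.0239]
 [-0.124  -0.      0.9923  0.039 ]
 [ 0.      0.      0.      1.    ]]
[[ 0.1023 -0.8185  0.5653  0.4878]
 [-0.0701  0.5609  0.8249 -0.0111]
 [-0.9923 -0.124   0.      0.2188]
 [ 0.      0.      0.      1.    ]]
top corners z [0.033  0.0608 0.033  0.0608 0.045  0.0608 0.045  0.0608]
N 25 row tx ty tz ax ay az [ 0.05 -0.13  0.43  0.81  0.05 -0.03] | final row [ 0.03 -0.03  0.09  0.1   0.05  0.01] rmin/max [0.446 0.568]
```

Request:
play_rows --steps '[{"gripper":0.3,"tx":-0.2,"ty":0,"tz":0,"ax":0,"ay":0,"az":0},{"gripper":0.3,"tx":-0.8,"ty":0,"tz":0,"ax":0,"ay":0,"az":0},{"gripper":0.3,"tx":-0.8,"ty":0,"tz":0,"ax":0,"ay":0,"az":0},{"gripper":0.3,"tx":-0.8,"ty":0,"tz":0,"ax":0,"ay":0,"az":0},{"gripper":0.3,"tx":-0.8,"ty":0,"tz":0,"ax":0,"ay":0,"az":0},{"gripper":0.3,"tx":-0.8,"ty":0,"tz":0,"ax":0,"ay":0,"az":0},{"gripper":0.3,"tx":-0.6,"ty":0,"tz":0,"ax":0,"ay":0,"az":0},{"gripper":0.3,"tx":0,"ty":0,"tz":0,"ax":0,"ay":0,"az":0}]'

```text
t: 7.3
eef_pos: [0.5298, -0.2341, 0.3038]
ee_rot: [3.031, 1.567, -0.147]
force: [1.1, 0.2, -6.4]
width: 0.0436
```

```bash
python3 - <<'E'
from h import *
s=telemetry.get_state(); P=pose(s); im=optics.grab_frame('wrist'); cv2.imwrite('pics/wh.png',im[:,:,::-1])
print(s['t'],P[:3,3].round(4),s['force'],s['width'])
G=np.load('GC.npy'); I2=np.load('I2.npy'); Q=I2@np.linalg.inv(G); Q[:3,3]+=I2[:3,2]*.05; show(P,Q,va=.85); show(P,Q,26)
E
```

```text
7.3 [ 0.5298 -0.2341  0.3038] [ 1.12843805  0.2025829  -6.38036557] 0.04357223985171866
N 24 row tx ty tz ax ay az [ 0.06 -0.14  0.45  0.85  0.05 -0.03] | final row [-0.07  0.04 -0.04 -0.05  0.05 -0.01] rmin/max [0.447 0.567]
N 26 row tx ty tz ax ay az [ 0.05 -0.13  0.42  0.78  0.05 -0.03] | final row [ 0.08 -0.05 -0.09  0.06  0.06  0.09] rmin/max [0.445 0.568]
```

View pics/wh.png

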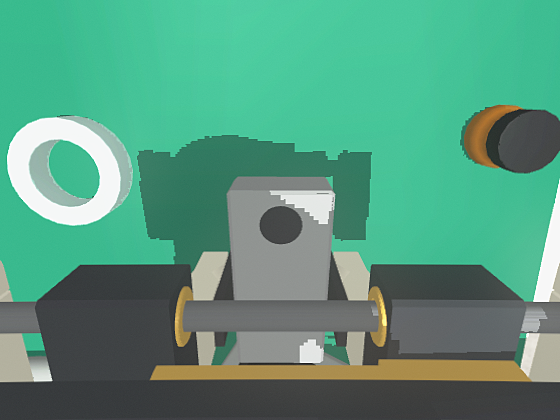

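Request:
play_rows --steps '[{"gripper":0.3,"tx":0.06,"ty":-0.14,"tz":0.45,"ax":0.85,"ay":0.05,"az":-0.03},{"gripper":0.3,"tx":0.06,"ty":-0.14,"tz":0.45,"ax":0.85,"ay":0.05,"az":-0.03},{"gripper":0.3,"tx":0.06,"ty":-0.14,"tz":0.45,"ax":0.85,"ay":0.05,"az":-0.03},{"gripper":0.3,"tx":0.06,"ty":-0.14,"tz":0.45,"ax":0.85,"ay":0.05,"az":-0.03},{"gripper":0.3,"tx":0.06,"ty":-0.14,"tz":0.45,"ax":0.85,"ay":0.05,"az":-0.03},{"gripper":0.3,"tx":0.06,"ty":-0.14,"tz":0.45,"ax":0.85,"ay":0.05,"az":-0.03},{"gripper":0.3,"tx":0.06,"ty":-0.14,"tz":0.45,"ax":0.85,"ay":0.05,"az":-0.03},{"gripper":0.3,"tx":0.06,"ty":-0.14,"tz":0.45,"ax":0.85,"ay":0.05,"az":-0.03},{"gripper":0.3,"tx":0.06,"ty":-0.14,"tz":0.45,"ax":0.85,"ay":0.05,"az":-0.03},{"gripper":0.3,"tx":0.06,"ty":-0.14,"tz":0.45,"ax":0.85,"ay":0.05,"az":-0.03},{"gripper":0.3,"tx":0.06,"ty":-0.14,"tz":0.45,"ax":0.85,"ay":0.05,"az":-0.03},{"gripper":0.3,"tx":0.06,"ty":-0.14,"tz":0.45,"ax":0.85,"ay":0.05,"az":-0.03}]'

```text
t: 8.35
eef_pos: [0.4373, -0.1342, 0.2795]
ee_rot: [-2.061, 1.505, -0.031]
force: [0.8, 1.0, -6.8]
width: 0.0433
```

Request:
play_rows --steps '[{"gripper":0.3,"tx":0.06,"ty":-0.14,"tz":0.45,"ax":0.85,"ay":0.05,"az":-0.03},{"gripper":0.3,"tx":0.06,"ty":-0.14,"tz":0.45,"ax":0.85,"ay":0.05,"az":-0.03},{"gripper":0.3,"tx":0.06,"ty":-0.14,"tz":0.45,"ax":0.85,"ay":0.05,"az":-0.03},{"gripper":0.3,"tx":0.06,"ty":-0.14,"tz":0.45,"ax":0.85,"ay":0.05,"az":-0.03},{"gripper":0.3,"tx":0.06,"ty":-0.14,"tz":0.45,"ax":0.85,"ay":0.05,"az":-0.03},{"gripper":0.3,"tx":0.06,"ty":-0.14,"tz":0.45,"ax":0.85,"ay":0.05,"az":-0.03},{"gripper":0.3,"tx":0.06,"ty":-0.14,"tz":0.45,"ax":0.85,"ay":0.05,"az":-0.03},{"gripper":0.3,"tx":0.06,"ty":-0.14,"tz":0.45,"ax":0.85,"ay":0.05,"az":-0.03},{"gripper":0.3,"tx":0.06,"ty":-0.14,"tz":0.45,"ax":0.85,"ay":0.05,"az":-0.03},{"gripper":0.3,"tx":0.06,"ty":-0.14,"tz":0.45,"ax":0.85,"ay":0.05,"az":-0.03},{"gripper":0.3,"tx":0.06,"ty":-0.14,"tz":0.45,"ax":0.85,"ay":0.05,"az":-0.03},{"gripper":0.3,"tx":0.06,"ty":-0.14,"tz":0.45,"ax":0.85,"ay":0.05,"az":-0.03},{"gripper":0.3,"tx":-0.07,"ty":0.04,"tz":-0.04,"ax":-0.05,"ay":0.05,"az":-0.01},{"gripper":0.3,"tx":0,"ty":0,"tz":0,"ax":0,"ay":0,"az":0},{"gripper":0.3,"tx":0,"ty":0,"tz":0,"ax":0,"ay":0,"az":0}]'

```text
t: 9.6
eef_pos: [0.4812, -0.008, 0.2648]
ee_rot: [-1.601, 1.452, -0.63]
force: [0.0, 0.2, -7.1]
width: 0.0438
```

```bash
python3 - <<'E'
from h import *
s=telemetry.get_state(); P=pose(s); im=optics.grab_frame('wrist'); cv2.imwrite('pics/wh2.png',im[:,:,::-1]); np.save('wh2.npy',im)
print(s['t'],P[:3,3].round(4),s['q'].round(2),s['width'])
G=np.load('GC.npy'); I2=np.load('I2.npy'); Q=I2@np.linalg.inv(G); Q[:3,3]+=I2[:3,2]*.05; show(P,Q,1)
im=optics.grab_frame('scene'); cv2.imwrite('pics/s2.png',cv2.resize(im[140:280,220:400],None,fx=4,fy=4)[:,:,::-1])
E
```

```text
9.6 [ 0.4812 -0.008   0.2648] [ 0.43  0.16 -0.7   0.17 -0.66 -2.74] 0.04381820895812159
N 1 row tx ty tz ax ay az [-0.14 -0.06  0.05  0.01 -0.03 -0.05] | final row [ 0.  0. -0.  0. -0. -0.] rmin/max [0.483 0.483]
```

View pics/wh2.png

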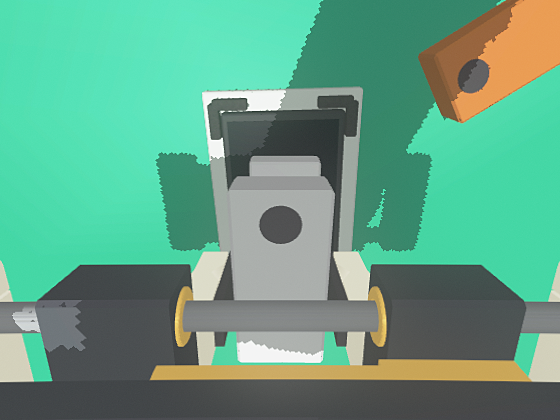

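View pics/s2.png

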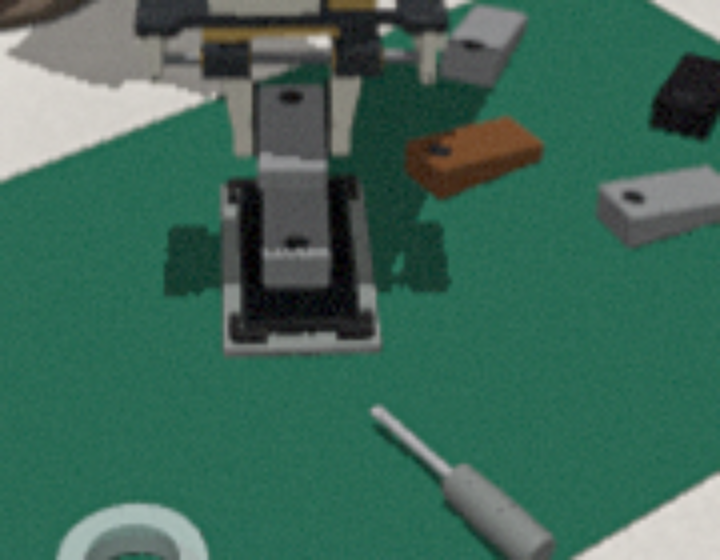

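```bash
cat >> h.py <<'E'
def drawheld(im,G,col=(255,0,0)):
    c=optics.calibration('wrist'); M=c['mount']; X=(G@np.c_[CORN,np.ones(8)].T)[:3].T; px=proj(X,c,M)
    for a,b in [(0,1),(2,3),(4,5),(6,7),(0,2),(1,3),(4,6),(5,7),(0,4),(1,5),(2,6),(3,7)]:
        cv2.line(im,tuple(int(round(v*16)) for v in px[a]),tuple(int(round(v*16)) for v in px[b]),col,1,shift=4)
    return px
E
python3 - <<'E'
from h import *
im=np.load('wh2.npy').copy(); G=np.load('GC.npy'); print(drawheld(im,G).round(1))
cv2.imwrite('pics/held.png',cv2.resize(im[140:380,200:370],None,fx=3,fy=2.5,interpolation=cv2.INTER_NEAREST)[:,:,::-1])
E
```

```text
[[235.3 175. ]
 [226.5 190.4]
 [327.6 175.1]
 [336.7 190.5]
 [241.8 343. ]
 [238.4 364.3]
 [320.4 343.1]
 [323.8 364.4]]
```

View pics/held.png

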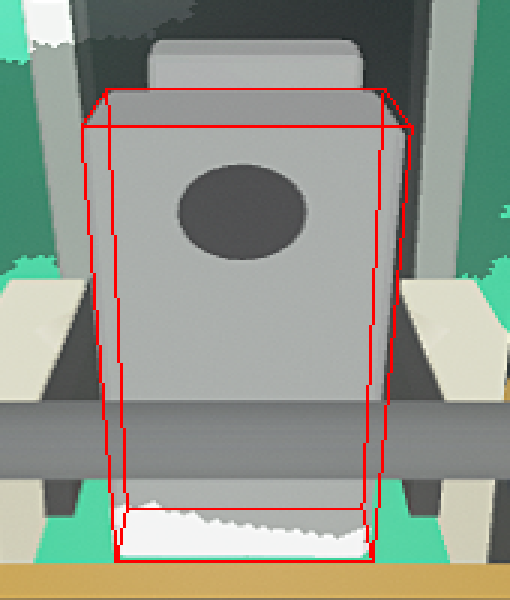

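Request:
play_rows --steps '[{"gripper":0.3,"tx":0,"ty":-0.06,"tz":0.05,"ax":0.01,"ay":-0.03,"az":-0.05},{"gripper":0.3,"tx":0.4,"ty":0,"tz":0,"ax":0,"ay":0,"az":0},{"gripper":0.3,"tx":0.5,"ty":0,"tz":0,"ax":0,"ay":0,"az":0},{"gripper":0.3,"tx":0.4,"ty":0,"tz":0,"ax":0,"ay":0,"az":0},{"gripper":0.3,"tx":0.2,"ty":0,"tz":0,"ax":0,"ay":0,"az":0},{"gripper":0.3,"tx":0.1,"ty":0,"tz":0,"ax":0,"ay":0,"az":0},{"gripper":0.3,"tx":0,"ty":0,"tz":0,"ax":0,"ay":0,"az":0},{"gripper":0.3,"tx":0,"ty":0,"tz":0,"ax":0,"ay":0,"az":0}]'

```text
t: 10.37
eef_pos: [0.4886, -0.0102, 0.2269]
ee_rot: [-1.552, 1.444, -0.583]
force: [-0.2, -0.3, -8.6]
width: 0.044
```

```bash
python3 - <<'E'
from h import *
s=telemetry.get_state(); P=pose(s); im=optics.grab_frame('wrist'); cv2.imwrite('pics/wh3.png',im[:,:,::-1])
print(s['t'],P[:3,3].round(4),s['force'],s['width'])
G=np.load('GC.npy'); I2=np.load('I2.npy'); Q=I2@np.linalg.inv(G); show(P,Q,1)
im=optics.grab_frame('scene'); cv2.imwrite('pics/s3.png',cv2.resize(im[140:250,260:350],None,fx=6,fy=5)[:,:,::-1])
E
```

```text
10.3667 [ 0.4886 -0.0102  0.2269] [-0.20198696 -0.25988663 -8.61283794] 0.043993390311908014
N 1 row tx ty tz ax ay az [ 0.32  0.04 -0.05 -0.01  0.02  0.02] | final row [ 0.  0.  0. -0.  0.  0.] rmin/max [0.488 0.488]
```

View pics/s3.png

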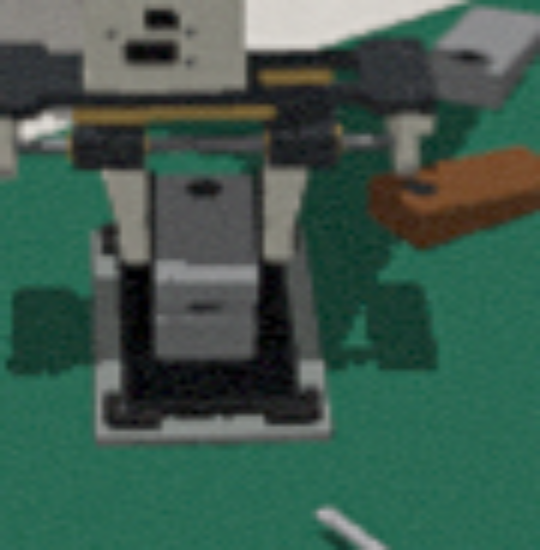

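Request:
play_rows --steps '[{"gripper":0.3,"tx":0.1,"ty":0.04,"tz":-0.05,"ax":-0.01,"ay":0.02,"az":0.02},{"gripper":0.3,"tx":0.08,"ty":0,"tz":0,"ax":0,"ay":0,"az":0},{"gripper":0.3,"tx":0.04,"ty":0,"tz":0,"ax":0,"ay":0,"az":0},{"gripper":0.3,"tx":0,"ty":0,"tz":0,"ax":0,"ay":0,"az":0},{"gripper":0.3,"tx":0,"ty":0,"tz":0,"ax":0,"ay":0,"az":0}]'

```text
t: 10.88
eef_pos: [0.4874, -0.011, 0.221]
ee_rot: [-1.573, 1.447, -0.603]
force: [0.6, 0.1, -6.6]
width: 0.0438
```

```bash
cat > chk.py <<'E'
from h import *
import sys
G=np.load(sys.argv[1]); I=np.load(sys.argv[2]); dz=float(sys.argv[3]) if len(sys.argv)>3 else 0
s=telemetry.get_state(); P=pose(s); Q=I@np.linalg.inv(G); Q[:3,3]+=I[:3,2]*dz
print(round(s['t'],2),P[:3,3].round(4),s['force'].round(2),s['moment'].round(2),s['width'].round(4),s['q'].round(2)); show(P,Q,1)
E
python3 chk.py GC.npy I2.npy
```

```text
Traceback (most recent call last):
  File "chk.py", line 5, in <module>
    print(round(s['t'],2),P[:3,3].round(4),s['force'].round(2),s['moment'].round(2),s['width'].round(4),s['q'].round(2)); show(P,Q,1)
                                                                                    ^^^^^^^^^^^^^^^^
AttributeError: 'float' object has no attribute 'round'
```

```bash
sed -i "s/s\['width'\].round(4)/round(s['width'],4)/" chk.py
python3 chk.py GC.npy I2.npy
```

```text
10.88 [ 0.4874 -0.011   0.221 ] [ 0.62  0.14 -6.64] [0.39 0.54 0.07] 0.0438 [ 0.42  0.23 -0.75  0.21 -0.53 -2.77]
N 1 row tx ty tz ax ay az [ 0.09 -0.    0.01 -0.   -0.   -0.  ] | final row [-0. -0. -0. -0. -0. -0.] rmin/max [0.488 0.488]
```

Request:
play_rows --steps '[{"gripper":0.3,"tx":0.05,"ty":0,"tz":0,"ax":0,"ay":0,"az":0},{"gripper":0.3,"tx":0,"ty":0,"tz":0,"ax":0,"ay":0,"az":0},{"gripper":0.3,"tx":0.02,"ty":0,"tz":0.01,"ax":0,"ay":0,"az":0},{"gripper":0.3,"tx":0,"ty":0,"tz":0,"ax":0,"ay":0,"az":0}]'

```text
t: 11.22
eef_pos: [0.4878, -0.0109, 0.2192]
ee_rot: [-1.572, 1.447, -0.602]
force: [0.4, 0.2, -7.7]
width: 0.0438
```

```bash
python3 chk.py GC.npy I2.npy
```

```text
11.22 [ 0.4878 -0.0109  0.2192] [ 0.41  0.17 -7.68] [0.33 0.54 0.03] 0.0438 [ 0.42  0.24 -0.76  0.21 -0.52 -2.77]
N 1 row tx ty tz ax ay az [ 0.02 -0.   -0.   -0.   -0.   -0.  ] | final row [-0. -0. -0. -0. -0. -0.] rmin/max [0.488 0.488]
```

Request:
play_rows --steps '[{"gripper":0.3,"tx":0.02,"ty":0,"tz":0,"ax":0,"ay":0,"az":0},{"gripper":0.3,"tx":0,"ty":0,"tz":0,"ax":0,"ay":0,"az":0},{"gripper":0.3,"tx":0,"ty":0,"tz":0,"ax":0,"ay":0,"az":0}]'

```text
t: 11.47
eef_pos: [0.4878, -0.011, 0.2188]
ee_rot: [-1.572, 1.447, -0.602]
force: [0.2, -0.4, -8.1]
width: 0.0437
```

Request:
play_rows --steps '[{"gripper":0.3,"tx":0.02,"ty":0,"tz":0,"ax":0,"ay":0,"az":0},{"gripper":0.3,"tx":0,"ty":0,"tz":0,"ax":0,"ay":0,"az":0},{"gripper":0.3,"tx":0,"ty":0,"tz":0,"ax":0,"ay":0,"az":0}]'

```text
t: 11.72
eef_pos: [0.4878, -0.011, 0.2187]
ee_rot: [-1.571, 1.446, -0.601]
force: [-3.6, 1.9, 1.1]
width: 0.0436
```

```bash
python3 chk.py GC.npy I2.npy
```

```text
11.72 [ 0.4878 -0.011   0.2187] [-3.6   1.87  1.1 ] [ 0.69  1.89 -0.06] 0.0436 [ 0.42  0.24 -0.76  0.21 -0.52 -2.77]
N 1 row tx ty tz ax ay az [-0. -0. -0. -0. -0.  0.] | final row [-0. -0. -0. -0. -0.  0.] rmin/max [0.488 0.488]
```

Request:
play_rows --steps '[{"gripper":0.3,"tx":0,"ty":0,"tz":0,"ax":0,"ay":0,"az":0},{"gripper":0.3,"tx":0,"ty":0,"tz":0,"ax":0,"ay":0,"az":0}]' --newtons 5

```text
t: 11.88
eef_pos: [0.4878, -0.011, 0.2187]
ee_rot: [-1.57, 1.446, -0.6]
force: [-5.2, 1.8, 3.0]
width: 0.044
```

Request:
play_rows --steps '[{"gripper":0.55,"tx":0,"ty":0,"tz":0,"ax":0,"ay":0,"az":0},{"gripper":0.6,"tx":0,"ty":0,"tz":0,"ax":0,"ay":0,"az":0},{"gripper":0.75,"tx":0,"ty":0,"tz":0,"ax":0,"ay":0,"az":0},{"gripper":0.75,"tx":0,"ty":0,"tz":0,"ax":0,"ay":0,"az":0},{"gripper":0.75,"tx":0,"ty":0,"tz":0,"ax":0,"ay":0,"az":0}]'

```text
t: 12.3
eef_pos: [0.4881, -0.0109, 0.2184]
ee_rot: [-1.568, 1.446, -0.598]
force: [-0.3, -0.3, 0.2]
width: 0.064
```

```bash
python3 chk.py GC.npy I2.npy
```

```text
12.3 [ 0.4881 -0.0109  0.2184] [-0.32 -0.35  0.21] [ 0.14  0.31 -0.01] 0.064 [ 0.42  0.24 -0.76  0.21 -0.52 -2.77]
N 1 row tx ty tz ax ay az [-0.02  0.   -0.01 -0.    0.    0.  ] | final row [ 0.  0. -0. -0.  0.  0.] rmin/max [0.488 0.488]
```

Request:
play_rows --steps '[{"gripper":0.8,"tx":-0.3,"ty":0,"tz":0,"ax":0,"ay":0,"az":0},{"gripper":1,"tx":-0.7,"ty":0,"tz":0,"ax":0,"ay":0,"az":0},{"gripper":1,"tx":-0.8,"ty":0,"tz":0,"ax":0,"ay":0,"az":0},{"gripper":1,"tx":-0.6,"ty":0,"tz":0,"ax":0,"ay":0,"az":0}]'

```text
t: 12.63
eef_pos: [0.4818, -0.0066, 0.2795]
ee_rot: [-1.567, 1.446, -0.597]
force: [0.6, -0.2, 0.1]
width: 0.0839
```

```bash
python3 - <<'E'
from h import *
P=pose(); show(P,Pdown(.505,-.023,.33,2.541),va=.9)
E
```

```text
N 17 row tx ty tz ax ay az [-0.11 -0.06 -0.06 -0.88 -0.06  0.06] | final row [-0.08 -0.08  0.05 -0.01  0.11  0.  ] rmin/max [0.482 0.505]
```

Request:
play_rows --steps '[{"gripper":1,"tx":-0.11,"ty":-0.06,"tz":-0.06,"ax":-0.88,"ay":-0.06,"az":0.06},{"gripper":1,"tx":-0.11,"ty":-0.06,"tz":-0.06,"ax":-0.88,"ay":-0.06,"az":0.06},{"gripper":1,"tx":-0.11,"ty":-0.06,"tz":-0.06,"ax":-0.88,"ay":-0.06,"az":0.06},{"gripper":1,"tx":-0.11,"ty":-0.06,"tz":-0.06,"ax":-0.88,"ay":-0.06,"az":0.06},{"gripper":1,"tx":-0.11,"ty":-0.06,"tz":-0.06,"ax":-0.88,"ay":-0.06,"az":0.06},{"gripper":1,"tx":-0.11,"ty":-0.06,"tz":-0.06,"ax":-0.88,"ay":-0.06,"az":0.06},{"gripper":1,"tx":-0.11,"ty":-0.06,"tz":-0.06,"ax":-0.88,"ay":-0.06,"az":0.06},{"gripper":1,"tx":-0.11,"ty":-0.06,"tz":-0.06,"ax":-0.88,"ay":-0.06,"az":0.06},{"gripper":1,"tx":-0.11,"ty":-0.06,"tz":-0.06,"ax":-0.88,"ay":-0.06,"az":0.06},{"gripper":1,"tx":-0.11,"ty":-0.06,"tz":-0.06,"ax":-0.88,"ay":-0.06,"az":0.06},{"gripper":1,"tx":-0.11,"ty":-0.06,"tz":-0.06,"ax":-0.88,"ay":-0.06,"az":0.06},{"gripper":1,"tx":-0.11,"ty":-0.06,"tz":-0.06,"ax":-0.88,"ay":-0.06,"az":0.06},{"gripper":1,"tx":-0.11,"ty":-0.06,"tz":-0.06,"ax":-0.88,"ay":-0.06,"az":0.06},{"gripper":1,"tx":-0.11,"ty":-0.06,"tz":-0.06,"ax":-0.88,"ay":-0.06,"az":0.06},{"gripper":1,"tx":-0.11,"ty":-0.06,"tz":-0.06,"ax":-0.88,"ay":-0.06,"az":0.06},{"gripper":1,"tx":-0.11,"ty":-0.06,"tz":-0.06,"ax":-0.88,"ay":-0.06,"az":0.06},{"gripper":1,"tx":-0.11,"ty":-0.06,"tz":-0.06,"ax":-0.88,"ay":-0.06,"az":0.06},{"gripper":1,"tx":-0.08,"ty":-0.08,"tz":0.05,"ax":0,"ay":0.11,"az":0},{"gripper":1,"tx":0,"ty":0,"tz":0,"ax":0,"ay":0,"az":0},{"gripper":1,"tx":0,"ty":0,"tz":0,"ax":0,"ay":0,"az":0}]'

```text
t: 14.3
eef_pos: [0.5046, -0.023, 0.3286]
ee_rot: [-1.831, 1.57, 0.705]
force: [0.4, -0.4, 0.0]
width: 0.0877
```

```bash
python3 - <<'E'
from h import *
s=telemetry.get_state(); P=pose(s); im=optics.grab_frame('wrist'); np.save('wp.npy',im); np.save('wpP.npy',P)
print(s['t'],np.round(P[:3,3],4),psi_of(P),s['q'].round(2),P[:3,0].round(4))
cv2.imwrite('pics/wp.png',im[:,:,::-1])
im=optics.grab_frame('scene'); np.save('sp.npy',im); cv2.imwrite('pics/s4.png',cv2.resize(im[140:250,250:350],None,fx=6,fy=5)[:,:,::-1])
E
```

```text
14.3 [ 0.5046 -0.023   0.3286] 2.536481766589901 [ 0.34  0.15 -0.46 -0.   -0.96 -0.95] [ 4.e-04  4.e-04 -1.e+00]
```

View pics/wp.png

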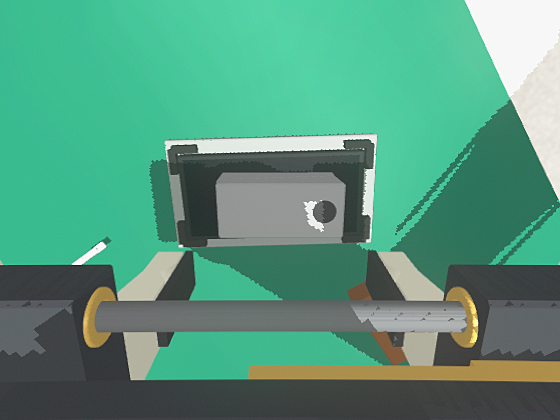

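View pics/s4.png

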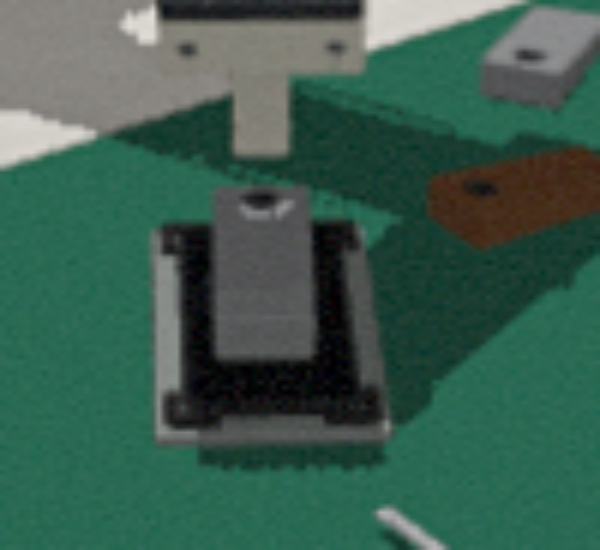

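```bash
cat >> h.py <<'E'
def fitgen(mask,c,T,fn,x0,steps,k=6):
    """fit params so that union of hulls of point sets fn(p) covers mask"""
    ys,xs=np.nonzero(mask); l,t=xs.min()-12,ys.min()-12; r,b=xs.max()+13,ys.max()+13
    M=np.zeros((b-t,r-l),np.float32); M[12:-12,12:-12]=mask[ys.min():ys.max()+1,xs.min():xs.max()+1]
    M=cv2.GaussianBlur(M,(0,0),1.0)
    def cost(p):
        im=np.zeros(((b-t)*k,(r-l)*k),np.uint8)
        for X in fn(p):
            q=((hull(proj(X,c,T))-[l,t]+.5)*k-.5); cv2.fillConvexPoly(im,np.round(q*16).astype(np.int32),255,shift=4)
        im=cv2.GaussianBlur(cv2.resize(im,(r-l,b-t),interpolation=cv2.INTER_AREA).astype(np.float32)/255,(0,0),1.0)
        return float(((im-M)**2).sum())
    x0=np.array(x0,float); sim=np.vstack([x0]+[x0+np.eye(len(x0))[i]*steps[i] for i in range(len(x0))])
    o=minimize(cost,x0,method='Nelder-Mead',options=dict(initial_simplex=sim,xatol=1e-5,fatol=1e-3,maxiter=600)); return o.x,o.fun
def pts(I): return (I@np.c_[CORN,np.ones(8)].T)[:3].T
def drawpts(im,X,c,T,col=(255,0,0)):
    cv2.polylines(im,[np.round(hull(proj(X,c,T))*16).astype(np.int32)],True,col,1,shift=4)
E
python3 - <<'E'
from h import *
im=np.load('wp.npy'); P=np.load('wpP.npy'); c,T=camT('wrist',P)
b=np.load('base.npy')
m=gmask(im,(280,208),70,lo=88); print(m.sum())
def pair(p):
    I=Ipose(p[0],p[1],.017,p[2]); return [pts(I),pts(on_top(I))]
p,f=fitgen(m,c,T,pair,b,[.004,.004,.05]); print('pair',p.round(4),round(f,1),'base',b.round(4))
d=R.from_euler('z',-b[2]).as_matrix()@np.r_[p[:2]-b[:2],0]; print('shift along/across base',d.round(4))
# second given base, base fixed at joint
def two(q):
    I=Ipose(p[0],p[1],.017,p[2]); J=on_top(I)@Ipose(q[0],q[1],0,q[2]); return [pts(I),pts(J)]
q,f=fitgen(m,c,T,two,[0,0,0],[.003,.003,.03]); print('second rel',q.round(4),round(f,1))
v=im.copy()
for X in pair(p): drawpts(v,X,c,T)
v[m==0]=v[m==0]//2+v[m==0]//4
cv2.imwrite('pics/wpf.png',cv2.resize(v[150:260,195:365],None,fx=4,fy=4,interpolation=cv2.INTER_NEAREST)[:,:,::-1]); np.save('pair.npy',p)
E
```

```text
9136
pair [ 0.5079 -0.0222 -0.6045] 355.5 base [ 0.5065 -0.0239 -0.6008]
shift along/across base [0.0002 0.0022 0.    ]
second rel [ 0.0001 -0.0021  0.0272] 202.8
```

View pics/wpf.png

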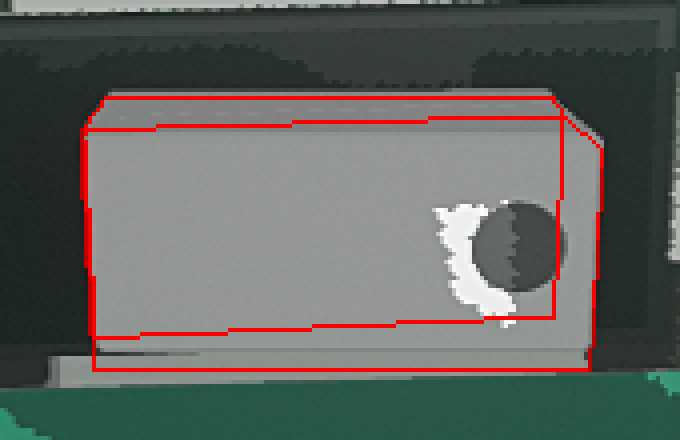

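```bash
python3 - <<'E'
from h import *
im=np.load('wp.npy'); P=np.load('wpP.npy'); c,T=camT('wrist',P)
b=np.load('base.npy')
im2=im.copy(); im2[238:]=0; im2[237,:235]=0
m=gmask(im2,(280,205),70,lo=88); print(m.sum())
def pair(p):
    I=Ipose(p[0],p[1],.017,p[2]); return [pts(I),pts(on_top(I))]
p,f=fitgen(m,c,T,pair,b,[.004,.004,.05]); print('pair',p.round(4),round(f,1),'base',b.round(4))
d=R.from_euler('z',-b[2]).as_matrix()@np.r_[p[:2]-b[:2],0]; print('shift along/across base',d.round(4))
def two(q):
    I=Ipose(p[0],p[1],.017,p[2]); J=on_top(I)@Ipose(q[0],q[1],0,q[2]); return [pts(I),pts(J)]
q,f=fitgen(m,c,T,two,[0,0,0],[.003,.003,.03]); print('second rel',q.round(4),round(f,1))
v=im.copy()
for X in pair(p): drawpts(v,X,c,T)
cv2.imwrite('pics/wpf2.png',cv2.resize(v[150:260,195:365],None,fx=4,fy=4,interpolation=cv2.INTER_NEAREST)[:,:,::-1]); np.save('pair.npy',p)
E
```

```text
8206
pair [ 0.5063 -0.0244 -0.6008] 120.8 base [ 0.5065 -0.0239 -0.6008]
shift along/across base [ 0.0002 -0.0005  0.    ]
second rel [-0.      0.001  -0.0138] 70.2
```

View pics/wpf2.png

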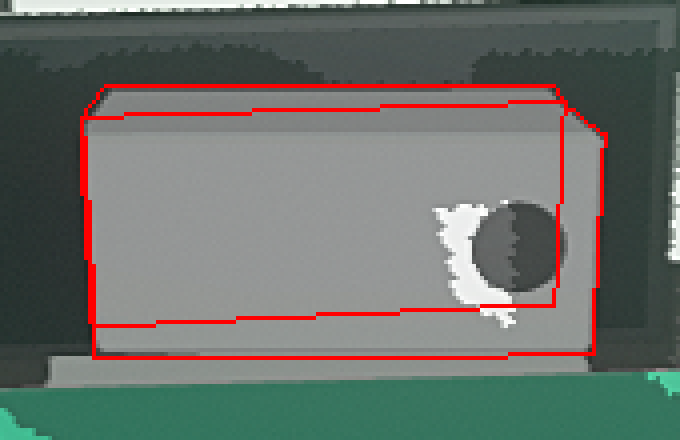

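```bash
python3 - <<'E'
from h import *
P=pose(); p=np.load('pair.npy'); 
d=-.0012; I3=Ipose(p[0]+d*np.cos(p[2]),p[1]+d*np.sin(p[2]),.0608,p[2]-np.pi/2); np.save('I3.npy',I3); print(I3[:3,3])
show(P,Pdown(.6155,.2245,.28,2.953),vt=1.1)
E
```

```text
[ 0.5053047  -0.02367882  0.0608    ]
N 11 row tx ty tz ax ay az [ 0.18 -0.99 -0.01 -0.36  0.    0.  ] | final row [-0.04 -0.05  0.04 -0.01  0.    0.  ] rmin/max [0.519 0.655]
```

Request:
play_rows --steps '[{"gripper":1,"tx":0.18,"ty":-0.99,"tz":-0.01,"ax":-0.36,"ay":0,"az":0},{"gripper":1,"tx":0.18,"ty":-0.99,"tz":-0.01,"ax":-0.36,"ay":0,"az":0},{"gripper":1,"tx":0.18,"ty":-0.99,"tz":-0.01,"ax":-0.36,"ay":0,"az":0},{"gripper":1,"tx":0.18,"ty":-0.99,"tz":-0.01,"ax":-0.36,"ay":0,"az":0},{"gripper":1,"tx":0.18,"ty":-0.99,"tz":-0.01,"ax":-0.36,"ay":0,"az":0},{"gripper":1,"tx":0.18,"ty":-0.99,"tz":-0.01,"ax":-0.36,"ay":0,"az":0},{"gripper":1,"tx":0.18,"ty":-0.99,"tz":-0.01,"ax":-0.36,"ay":0,"az":0},{"gripper":1,"tx":0.18,"ty":-0.99,"tz":-0.01,"ax":-0.36,"ay":0,"az":0},{"gripper":1,"tx":0.18,"ty":-0.99,"tz":-0.01,"ax":-0.36,"ay":0,"az":0},{"gripper":1,"tx":0.18,"ty":-0.99,"tz":-0.01,"ax":-0.36,"ay":0,"az":0},{"gripper":1,"tx":0.18,"ty":-0.99,"tz":-0.01,"ax":-0.36,"ay":0,"az":0},{"gripper":1,"tx":-0.04,"ty":-0.05,"tz":0.04,"ax":-0.01,"ay":0,"az":0},{"gripper":1,"tx":0,"ty":0,"tz":0,"ax":0,"ay":0,"az":0},{"gripper":1,"tx":0,"ty":0,"tz":0,"ax":0,"ay":0,"az":0}]'

```text
t: 15.57
eef_pos: [0.615, 0.2246, 0.2796]
ee_rot: [0.521, 1.57, -2.809]
force: [-0.6, -0.9, 0.0]
width: 0.0876
```

```bash
python3 - <<'E'
from h import *
s=telemetry.get_state(); P=pose(s); im=optics.grab_frame('wrist'); np.save('wB.npy',im); np.save('wBP.npy',P)
print(s['t'],np.round(P[:3,3],4),psi_of(P),s['q'].round(2))
c,T=camT('wrist',P)
m=gmask(im,(280,210),80,lo=60,smax=30); print(m.sum())
for zz in (-.002,0): 
    p,f,n=fit(m,c,T,zz,np.array([.6155,.2245,-1.763])); print(zz,np.round(p,4),f,n)
np.save('B.npy',p)
cv2.imwrite('pics/wB.png',im[:,:,::-1])
v=im.copy(); draw(v,p,0,c,T); 
v=cv2.resize(v[130:300,220:350],None,fx=3.5,fy=3.5,interpolation=cv2.INTER_NEAREST); cv2.imwrite('pics/wBf.png',v[:,:,::-1])
Q=Pdown(p[0],p[1],.159+.0225,p[2]-np.pi/2); show(P,Q,vt=.8)
E
```

```text
15.5667 [0.615  0.2246 0.2796] 2.9541104214890095 [ 0.65  0.42 -0.19 -0.   -0.96 -0.83]
7481
-0.002 [ 0.6156  0.2242 -1.7561] 13.766432762145996 7481
0 [ 0.6155  0.2237 -1.754 ] 42.0252799987793 7481
N 5 row tx ty tz ax ay az [ 0.78  0.01 -0.01 -0.01  0.   -0.  ] | final row [ 0.02 -0.02  0.02  0.01  0.01 -0.  ] rmin/max [0.655 0.655]
```

View pics/wBf.png

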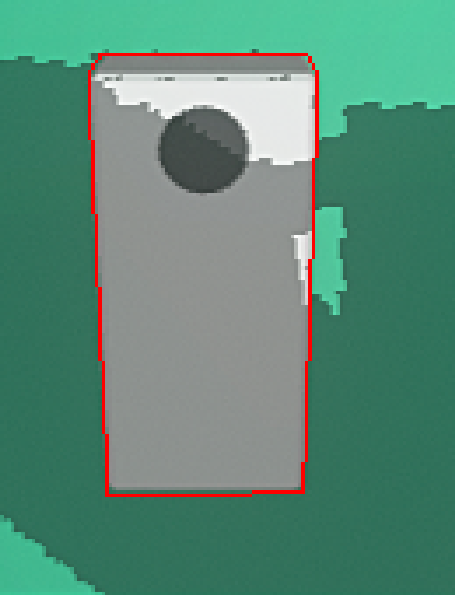

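View pics/wB.png

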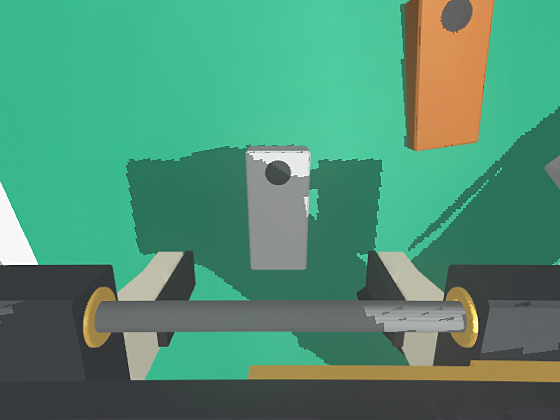

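The picture shows grey ingot B at cols 246-310, rows 146-270, with its dimple at (278,172). The brown look-alike (445,75) is clear of the fingers. Going down.

Request:
play_rows --steps '[{"gripper":1,"tx":0.78,"ty":0.01,"tz":-0.01,"ax":0,"ay":0,"az":0},{"gripper":1,"tx":0.78,"ty":0.01,"tz":-0.01,"ax":0,"ay":0,"az":0},{"gripper":1,"tx":0.78,"ty":0.01,"tz":-0.01,"ax":0,"ay":0,"az":0},{"gripper":1,"tx":0.78,"ty":0.01,"tz":-0.01,"ax":0,"ay":0,"az":0},{"gripper":1,"tx":0.7,"ty":0,"tz":0,"ax":-0.03,"ay":0.01,"az":0},{"gripper":1,"tx":0.07,"ty":0,"tz":0,"ax":0,"ay":0,"az":0},{"gripper":1,"tx":0,"ty":0,"tz":0,"ax":0,"ay":0,"az":0},{"gripper":1,"tx":0,"ty":0,"tz":0,"ax":0,"ay":0,"az":0}]'

```text
t: 16.28
eef_pos: [0.6166, 0.2232, 0.1838]
ee_rot: [-2.772, 1.569, 0.186]
force: [-0.2, -0.9, 0.3]
width: 0.0874
```

```bash
python3 - <<'E'
from h import *
s=telemetry.get_state(); P=pose(s); p=np.load('B.npy'); Q=Pdown(p[0],p[1],.159+.0225,p[2]-np.pi/2); print(P[:3,3]); show(P,Q,1)
E
```

```text
[0.61656267 0.22320088 0.18380894]
N 1 row tx ty tz ax ay az [ 0.09 -0.01  0.04 -0.01 -0.02  0.01] | final row [ 0. -0.  0. -0.  0. -0.] rmin/max [0.655 0.655]
```

Request:
play_rows --steps '[{"gripper":1,"tx":0.08,"ty":-0.01,"tz":0.04,"ax":-0.01,"ay":-0.02,"az":0.01},{"gripper":0.4,"tx":0,"ty":0,"tz":0,"ax":0,"ay":0,"az":0},{"gripper":0.4,"tx":0,"ty":0,"tz":0,"ax":0,"ay":0,"az":0},{"gripper":0.4,"tx":0,"ty":0,"tz":0,"ax":0,"ay":0,"az":0},{"gripper":0.4,"tx":0,"ty":0,"tz":0,"ax":0,"ay":0,"az":0},{"gripper":0.4,"tx":0,"ty":0,"tz":0,"ax":0,"ay":0,"az":0},{"gripper":0.4,"tx":0,"ty":0,"tz":0,"ax":0,"ay":0,"az":0},{"gripper":0.3,"tx":0,"ty":0,"tz":0,"ax":0,"ay":0,"az":0}]' --newtons 35

```text
t: 16.95
eef_pos: [0.6153, 0.224, 0.1807]
ee_rot: [0.673, 1.569, -2.651]
force: [7.0, -0.1, -2.0]
width: 0.0466
```

```bash
python3 - <<'E'
from h import *
P=pose(); p=np.load('B.npy'); G=grasp(P,p); np.save('GB.npy',G); print(P[:3,3])
I3=np.load('I3.npy'); Q=I3@np.linalg.inv(G); Q[2,3]+=.05; print(Q.round(4))
show(applyrow(P,[-.8,0,0,0,0,0],6),Q,vt=1.1)
E
```

```text
G offset [ 1.807e-01  1.000e-04 -5.000e-04]
ang err [ 0.06  0.05 -0.04]
[0.61528098 0.22399564 0.1807086 ]
[[ 0.     -0.5653 -0.8249  0.5054]
 [ 0.     -0.8249  0.5653 -0.0236]
 [-1.      0.      0.      0.2915]
 [ 0.      0.      0.      1.    ]]
N 10 row tx ty tz ax ay az [ 0.04  1.09  0.05  0.4   0.   -0.  ] | final row [-0.02  0.01  0.01 -0.    0.01 -0.01] rmin/max [0.506 0.64 ]
```

Request:
play_rows --steps '[{"gripper":0.3,"tx":0,"ty":0,"tz":0,"ax":0,"ay":0,"az":0},{"gripper":0.3,"tx":0,"ty":0,"tz":0,"ax":0,"ay":0,"az":0},{"gripper":0.3,"tx":0,"ty":0,"tz":0,"ax":0,"ay":0,"az":0}]'

```text
t: 17.2
eef_pos: [0.6154, 0.224, 0.1807]
ee_rot: [0.677, 1.57, -2.647]
force: [2.6, -0.7, 0.3]
width: 0.0437
```

```bash
python3 - <<'E'
from h import *
s=telemetry.get_state();P=pose(s); p=np.load('B.npy'); G=grasp(P,p); np.save('GB.npy',G); print(P[:3,3],s['force'],s['width'])
E
```

```text
G offset [ 1.807e-01  1.000e-04 -4.000e-04]
ang err [ 0.05  0.04 -0.04]
[0.6153919  0.22401206 0.18072672] [ 2.59569724 -0.69802919  0.30792647] 0.043732379185428105
```

Request:
play_rows --steps '[{"gripper":0.3,"tx":-0.2,"ty":0,"tz":0,"ax":0,"ay":0,"az":0},{"gripper":0.3,"tx":-0.8,"ty":0,"tz":0,"ax":0,"ay":0,"az":0},{"gripper":0.3,"tx":-0.8,"ty":0,"tz":0,"ax":0,"ay":0,"az":0},{"gripper":0.3,"tx":-0.9,"ty":0,"tz":0,"ax":0,"ay":0,"az":0},{"gripper":0.3,"tx":-0.9,"ty":0,"tz":0,"ax":0,"ay":0,"az":0},{"gripper":0.3,"tx":-0.9,"ty":0,"tz":0,"ax":0,"ay":0,"az":0},{"gripper":0.3,"tx":-0.5,"ty":0,"tz":0,"ax":0,"ay":0,"az":0},{"gripper":0.3,"tx":0,"ty":0,"tz":0,"ax":0,"ay":0,"az":0}]'

```text
t: 17.87
eef_pos: [0.6156, 0.2242, 0.3084]
ee_rot: [-2.225, 1.569, 0.734]
force: [0.6, 0.5, -5.9]
width: 0.0435
```

```bash
python3 - <<'E'
from h import *
P=pose(); G=np.load('GB.npy')
I3=np.load('I3.npy'); Q=I3@np.linalg.inv(G); Q[2,3]+=.05; print(P[:3,3].round(4))
show(P,Q,11)
im=optics.grab_frame('wrist'); drawheld(im,G)
cv2.imwrite('pics/held3.png',cv2.resize(im[140:380,200:370],None,fx=3,fy=2.5,interpolation=cv2.INTER_NEAREST)[:,:,::-1])
E
```

```text
[0.6156 0.2242 0.3084]
N 11 row tx ty tz ax ay az [ 0.06  0.99  0.05  0.36 -0.    0.  ] | final row [-0.    0.02 -0.03  0.04 -0.    0.02] rmin/max [0.505 0.642]
```

View pics/held3.png

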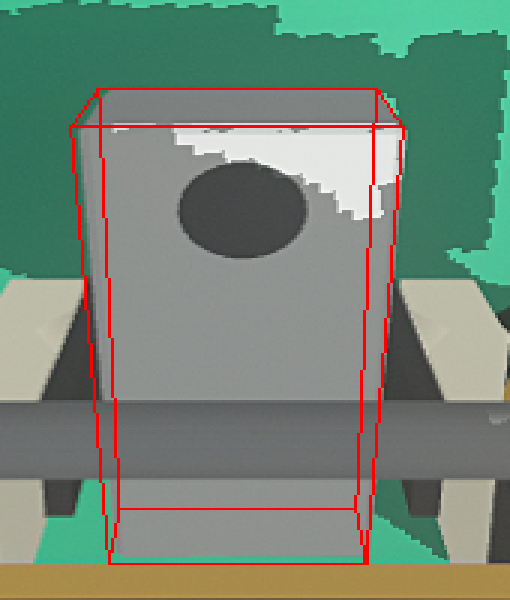

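```bash
grep -n "G\[2,3\]" h.py; python3 -c "
import numpy as np
for k in ('GC','GB'): print(np.load(k+'.npy').round(5))
from h import *
print(optics.calibration('wrist')['mount'][:,3])"
```

```text
91:    G=np.linalg.inv(P)@Ipose(p[0],p[1],z,p[2]); print('G offset',G[:3,3].round(4)); G[2,3]=0
[[ 0.0000e+00  0.0000e+00 -1.0000e+00  1.8123e-01]
 [ 1.0000e+00  0.0000e+00  0.0000e+00 -1.3000e-04]
 [ 0.0000e+00 -1.0000e+00  0.0000e+00  0.0000e+00]
 [ 0.0000e+00  0.0000e+00  0.0000e+00  1.0000e+00]]
[[ 0.0000e+00  0.0000e+00 -1.0000e+00  1.8073e-01]
 [ 1.0000e+00  0.0000e+00  0.0000e+00  1.5000e-04]
 [ 0.0000e+00 -1.0000e+00  0.0000e+00  0.0000e+00]
 [ 0.0000e+00  0.0000e+00  0.0000e+00  1.0000e+00]]
[2.01033042e-02 8.38739052e-02 5.09503431e-04 1.00000000e+00]
```

```bash
python3 - <<'E'
from h import *
for i in range(3):
    print(optics.calibration('wrist')['mount'][:3,3], optics.calibration('wrist')['fx'],optics.calibration('top')['T'][:3,3])
E
python3 - <<'E'
from h import *
for i in range(2): print(optics.calibration('wrist')['mount'][:3,3])
E
```

```text
[0.0201033  0.08387391 0.0005095 ] 344.8497512702605 [ 0.49478632 -0.07951158  1.06363414]
[0.0201033  0.08387391 0.0005095 ] 344.8497512702605 [ 0.49478632 -0.07951158  1.06363414]
[0.0201033  0.08387391 0.0005095 ] 344.8497512702605 [ 0.49478632 -0.07951158  1.06363414]
[0.0201033  0.08387391 0.0005095 ]
[0.0201033  0.08387391 0.0005095 ]
```

Request:
play_rows --steps '[{"gripper":0.3,"tx":0.06,"ty":0.99,"tz":0.05,"ax":0.36,"ay":0,"az":0},{"gripper":0.3,"tx":0.06,"ty":0.99,"tz":0.05,"ax":0.36,"ay":0,"az":0},{"gripper":0.3,"tx":0.06,"ty":0.99,"tz":0.05,"ax":0.36,"ay":0,"az":0},{"gripper":0.3,"tx":0.06,"ty":0.99,"tz":0.05,"ax":0.36,"ay":0,"az":0},{"gripper":0.3,"tx":0.06,"ty":0.99,"tz":0.05,"ax":0.36,"ay":0,"az":0},{"gripper":0.3,"tx":0.06,"ty":0.99,"tz":0.05,"ax":0.36,"ay":0,"az":0},{"gripper":0.3,"tx":0.06,"ty":0.99,"tz":0.05,"ax":0.36,"ay":0,"az":0},{"gripper":0.3,"tx":0.06,"ty":0.99,"tz":0.05,"ax":0.36,"ay":0,"az":0},{"gripper":0.3,"tx":0.06,"ty":0.99,"tz":0.05,"ax":0.36,"ay":0,"az":0},{"gripper":0.3,"tx":0.06,"ty":0.99,"tz":0.05,"ax":0.36,"ay":0,"az":0},{"gripper":0.3,"tx":0.06,"ty":0.99,"tz":0.05,"ax":0.36,"ay":0,"az":0},{"gripper":0.3,"tx":0,"ty":0.02,"tz":-0.03,"ax":0.04,"ay":0,"az":0.02},{"gripper":0.3,"tx":0,"ty":0,"tz":0,"ax":0,"ay":0,"az":0},{"gripper":0.3,"tx":0,"ty":0,"tz":0,"ax":0,"ay":0,"az":0}]'

```text
t: 19.08
eef_pos: [0.5046, -0.0239, 0.2885]
ee_rot: [1.176, 1.566, -2.567]
force: [0.0, 0.0, -6.6]
width: 0.0439
```

```bash
python3 chk.py GB.npy I3.npy 0.05
```

```text
19.08 [ 0.5046 -0.0239  0.2885] [ 0.03  0.01 -6.61] [ 0.13 -0.02 -0.03] 0.0439 [ 0.34  0.19 -0.51  0.   -0.87 -0.95]
N 1 row tx ty tz ax ay az [-0.12 -0.03 -0.02 -0.01  0.02 -0.04] | final row [ 0.  0.  0.  0. -0. -0.] rmin/max [0.506 0.506]
```

Request:
play_rows --steps '[{"gripper":0.3,"tx":0.3,"ty":-0.03,"tz":-0.02,"ax":-0.01,"ay":0.02,"az":-0.04},{"gripper":0.3,"tx":0.5,"ty":0,"tz":0,"ax":0,"ay":0,"az":0},{"gripper":0.3,"tx":0.4,"ty":0,"tz":0,"ax":0,"ay":0,"az":0},{"gripper":0.3,"tx":0.3,"ty":0,"tz":0,"ax":0,"ay":0,"az":0},{"gripper":0.3,"tx":0.15,"ty":0,"tz":0,"ax":0,"ay":0,"az":0},{"gripper":0.3,"tx":0,"ty":0,"tz":0,"ax":0,"ay":0,"az":0},{"gripper":0.3,"tx":0,"ty":0,"tz":0,"ax":0,"ay":0,"az":0}]'

```text
t: 19.67
eef_pos: [0.506, -0.0233, 0.248]
ee_rot: [-3.021, 1.57, -0.479]
force: [0.1, -0.6, -6.4]
width: 0.0439
```

```bash
python3 chk.py GB.npy I3.npy
```

```text
19.67 [ 0.506  -0.0233  0.248 ] [ 0.1  -0.62 -6.43] [-0.03 -0.01 -0.05] 0.0439 [ 0.34  0.25 -0.56  0.   -0.76 -0.94]
N 1 row tx ty tz ax ay az [ 0.26  0.02  0.02  0.01 -0.01  0.  ] | final row [-0.  0. -0. -0. -0.  0.] rmin/max [0.506 0.506]
```

Request:
play_rows --steps '[{"gripper":0.3,"tx":0.1,"ty":0.02,"tz":0.02,"ax":0.01,"ay":-0.01,"az":0},{"gripper":0.3,"tx":0.08,"ty":0,"tz":0,"ax":0,"ay":0,"az":0},{"gripper":0.3,"tx":0,"ty":0,"tz":0,"ax":0,"ay":0,"az":0},{"gripper":0.3,"tx":0,"ty":0,"tz":0,"ax":0,"ay":0,"az":0}]'

```text
t: 20.0
eef_pos: [0.5051, -0.0236, 0.2439]
ee_rot: [-2.024, 1.57, 0.516]
force: [0.4, 0.1, -6.6]
width: 0.0435
```

```bash
python3 chk.py GB.npy I3.npy
python3 - <<'E'
from h import *
im=optics.grab_frame('scene'); cv2.imwrite('pics/s5.png',cv2.resize(im[120:250,240:360],None,fx=5,fy=4)[:,:,::-1])
E
```

```text
20.0 [ 0.5051 -0.0236  0.2439] [ 0.42  0.1  -6.63] [ 0.03  0.06 -0.04] 0.0435 [ 0.34  0.25 -0.56 -0.   -0.75 -0.94]
N 1 row tx ty tz ax ay az [ 0.1  -0.01 -0.01 -0.01 -0.    0.01] | final row [-0.  0.  0.  0. -0. -0.] rmin/max [0.506 0.506]
```

View pics/s5.png

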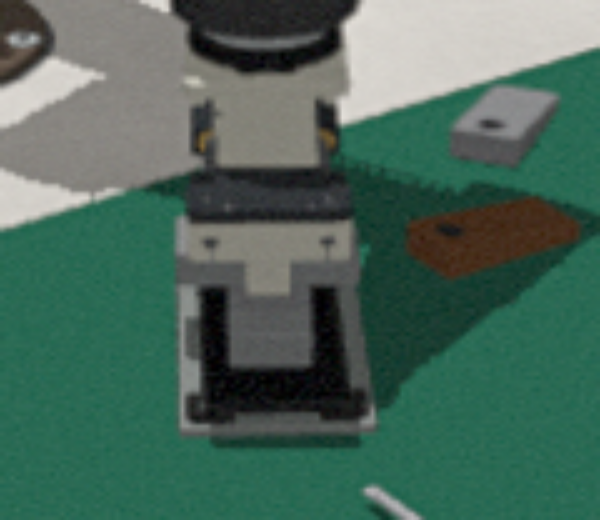

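Request:
play_rows --steps '[{"gripper":0.3,"tx":0.05,"ty":-0.01,"tz":-0.01,"ax":-0.01,"ay":0,"az":0.01},{"gripper":0.3,"tx":0.03,"ty":0,"tz":0,"ax":0,"ay":0,"az":0},{"gripper":0.3,"tx":0,"ty":0,"tz":0,"ax":0,"ay":0,"az":0},{"gripper":0.3,"tx":0,"ty":0,"tz":0,"ax":0,"ay":0,"az":0}]'

```text
t: 20.38
eef_pos: [0.5055, -0.0235, 0.2417]
ee_rot: [2.046, 1.57, -1.697]
force: [0.1, 0.4, -6.6]
width: 0.0436
```

Request:
play_rows --steps '[{"gripper":0.3,"tx":0.02,"ty":0,"tz":0,"ax":0,"ay":0,"az":0},{"gripper":0.3,"tx":0,"ty":0,"tz":0,"ax":0,"ay":0,"az":0},{"gripper":0.3,"tx":0,"ty":0,"tz":0,"ax":0,"ay":0,"az":0}]'

```text
t: 20.63
eef_pos: [0.5055, -0.0235, 0.2415]
ee_rot: [2.528, 1.57, -1.214]
force: [-1.2, 0.1, -1.4]
width: 0.0439
```

```bash
python3 chk.py GB.npy I3.npy
```

```text
20.63 [ 0.5055 -0.0235  0.2415] [-1.2   0.15 -1.43] [0.24 0.69 0.  ] 0.0439 [ 0.34  0.26 -0.57  0.   -0.75 -0.94]
N 1 row tx ty tz ax ay az [-0.  0.  0.  0. -0. -0.] | final row [-0.  0.  0.  0. -0. -0.] rmin/max [0.506 0.506]
```

Request:
play_rows --steps '[{"gripper":0.3,"tx":0.01,"ty":0,"tz":0,"ax":0,"ay":0,"az":0},{"gripper":0.3,"tx":0,"ty":0,"tz":0,"ax":0,"ay":0,"az":0},{"gripper":0.3,"tx":0,"ty":0,"tz":0,"ax":0,"ay":0,"az":0}]' --newtons 5

```text
t: 20.88
eef_pos: [0.5055, -0.0235, 0.2415]
ee_rot: [2.918, 1.57, -0.824]
force: [-3.5, 1.4, 5.8]
width: 0.0439
```

Request:
play_rows --steps '[{"gripper":0.55,"tx":0,"ty":0,"tz":0,"ax":0,"ay":0,"az":0},{"gripper":0.6,"tx":0,"ty":0,"tz":0,"ax":0,"ay":0,"az":0},{"gripper":0.75,"tx":0,"ty":0,"tz":0,"ax":0,"ay":0,"az":0},{"gripper":0.75,"tx":0,"ty":0,"tz":0,"ax":0,"ay":0,"az":0},{"gripper":0.75,"tx":0,"ty":0,"tz":0,"ax":0,"ay":0,"az":0}]'

```text
t: 21.3
eef_pos: [0.5057, -0.0235, 0.241]
ee_rot: [2.929, 1.57, -0.813]
force: [-0.6, -0.7, -0.3]
width: 0.0643
```

```bash
python3 chk.py GB.npy I3.npy
```

```text
21.3 [ 0.5057 -0.0235  0.241 ] [-0.58 -0.7  -0.33] [0.01 0.07 0.04] 0.0643 [ 0.34  0.26 -0.57  0.   -0.75 -0.94]
N 1 row tx ty tz ax ay az [-0.02  0.01  0.01  0.   -0.   -0.  ] | final row [-0. -0. -0.  0. -0. -0.] rmin/max [0.506 0.506]
```

Request:
play_rows --steps '[{"gripper":0.8,"tx":-0.3,"ty":0,"tz":0,"ax":0,"ay":0,"az":0},{"gripper":1,"tx":-0.8,"ty":0,"tz":0,"ax":0,"ay":0,"az":0},{"gripper":1,"tx":-0.9,"ty":0,"tz":0,"ax":0,"ay":0,"az":0},{"gripper":1,"tx":-0.9,"ty":0,"tz":0,"ax":0,"ay":0,"az":0},{"gripper":1,"tx":-0.9,"ty":0,"tz":0,"ax":0,"ay":0,"az":0},{"gripper":1,"tx":-0.6,"ty":0,"tz":0,"ax":0,"ay":0,"az":0},{"gripper":1,"tx":0,"ty":0,"tz":0,"ax":0,"ay":0,"az":0},{"gripper":1,"tx":0,"ty":0,"tz":0,"ax":0,"ay":0,"az":0}]'

```text
t: 21.97
eef_pos: [0.5055, -0.0235, 0.3523]
ee_rot: [-2.356, 1.568, 0.185]
force: [-0.9, -0.4, 0.2]
width: 0.0875
```

```bash
python3 - <<'E'
from h import *
s=telemetry.get_state(); P=pose(s); im=optics.grab_frame('wrist'); np.save('w3.npy',im); np.save('w3P.npy',P)
print(s['t'],np.round(P[:3,3],4),psi_of(P),s['q'].round(2),P[:3,0].round(4))
c,T=camT('wrist',P); np.save('w3T.npy',T)
p=np.load('pair.npy'); I=Ipose(p[0],p[1],.017,p[2]); I3=np.load('I3.npy'); v=im.copy()
drawpts(v,pts(I),c,T,(0,0,255)); drawpts(v,pts(on_top(I)),c,T,(0,0,255)); drawpts(v,pts(I3),c,T)
cv2.imwrite('pics/w3.png',cv2.resize(v[100:300,180:380],None,fx=3,fy=3,interpolation=cv2.INTER_NEAREST)[:,:,::-1])
show(P,Pdown(P[0,3],P[1,3],.355,-.6),34)
E
```

```text
21.9667 [ 0.5055 -0.0235  0.3523] 2.541234601219736 [ 0.34  0.12 -0.43  0.   -1.01 -0.94] [ 2.5e-03  5.0e-04 -1.0e+00]
N 34 row tx ty tz ax ay az [-0.   -0.    0.    0.88  0.    0.  ] | final row [-0.11  0.    0.    0.08  0.02 -0.02] rmin/max [0.506 0.506]
```

View pics/w3.png

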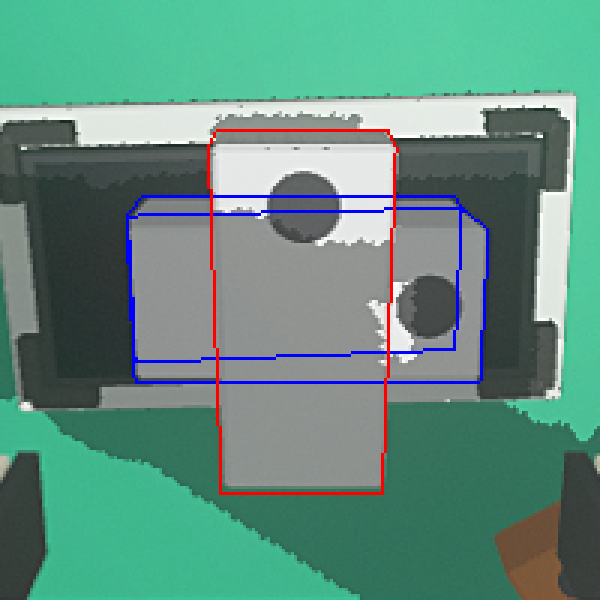

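Request:
play_rows --steps '[{"gripper":1,"tx":0,"ty":0,"tz":0,"ax":-0.95,"ay":0,"az":0},{"gripper":1,"tx":0,"ty":0,"tz":0,"ax":-0.95,"ay":0,"az":0},{"gripper":1,"tx":0,"ty":0,"tz":0,"ax":-0.95,"ay":0,"az":0},{"gripper":1,"tx":0,"ty":0,"tz":0,"ax":-0.95,"ay":0,"az":0},{"gripper":1,"tx":0,"ty":0,"tz":0,"ax":-0.95,"ay":0,"az":0},{"gripper":1,"tx":0,"ty":0,"tz":0,"ax":-0.95,"ay":0,"az":0},{"gripper":1,"tx":0,"ty":0,"tz":0,"ax":-0.95,"ay":0,"az":0},{"gripper":1,"tx":0,"ty":0,"tz":0,"ax":-0.95,"ay":0,"az":0},{"gripper":1,"tx":0,"ty":0,"tz":0,"ax":-0.95,"ay":0,"az":0},{"gripper":1,"tx":0,"ty":0,"tz":0,"ax":-0.95,"ay":0,"az":0},{"gripper":1,"tx":0,"ty":0,"tz":0,"ax":-0.95,"ay":0,"az":0},{"gripper":1,"tx":0,"ty":0,"tz":0,"ax":-0.95,"ay":0,"az":0},{"gripper":1,"tx":0,"ty":0,"tz":0,"ax":-0.95,"ay":0,"az":0},{"gripper":1,"tx":0,"ty":0,"tz":0,"ax":-0.95,"ay":0,"az":0},{"gripper":1,"tx":0,"ty":0,"tz":0,"ax":-0.95,"ay":0,"az":0},{"gripper":1,"tx":0,"ty":0,"tz":0,"ax":-0.95,"ay":0,"az":0},{"gripper":1,"tx":0,"ty":0,"tz":0,"ax":-0.95,"ay":0,"az":0},{"gripper":1,"tx":0,"ty":0,"tz":0,"ax":-0.95,"ay":0,"az":0}]'

```text
t: 23.52
eef_pos: [0.5051, -0.0236, 0.3498]
ee_rot: [-0.775, 1.568, -2.721]
force: [0.1, 0.7, -0.4]
width: 0.0874
```

```bash
python3 - <<'E'
from h import *
s=telemetry.get_state(); P=pose(s); print(s['t'],np.round(P[:3,3],4),psi_of(P),s['q'].round(2))
show(P,Pdown(.5055,-.0235,.355,-.6),14)
E
```

```text
23.5167 [ 0.5051 -0.0236  0.3498] -1.9464682464429734 [ 0.34  0.13 -0.43  0.   -1.01  0.85]
N 14 row tx ty tz ax ay az [-0.02  0.    0.   -0.92  0.    0.  ] | final row [ 0.07  0.01  0.01  0.02 -0.01  0.02] rmin/max [0.506 0.506]
```

Request:
play_rows --steps '[{"gripper":1,"tx":0,"ty":0,"tz":0,"ax":-0.92,"ay":0,"az":0},{"gripper":1,"tx":0,"ty":0,"tz":0,"ax":-0.92,"ay":0,"az":0},{"gripper":1,"tx":0,"ty":0,"tz":0,"ax":-0.92,"ay":0,"az":0},{"gripper":1,"tx":0,"ty":0,"tz":0,"ax":-0.92,"ay":0,"az":0},{"gripper":1,"tx":0,"ty":0,"tz":0,"ax":-0.92,"ay":0,"az":0},{"gripper":1,"tx":0,"ty":0,"tz":0,"ax":-0.92,"ay":0,"az":0},{"gripper":1,"tx":0,"ty":0,"tz":0,"ax":-0.92,"ay":0,"az":0},{"gripper":1,"tx":0,"ty":0,"tz":0,"ax":-0.92,"ay":0,"az":0},{"gripper":1,"tx":0,"ty":0,"tz":0,"ax":-0.92,"ay":0,"az":0},{"gripper":1,"tx":0,"ty":0,"tz":0,"ax":-0.92,"ay":0,"az":0},{"gripper":1,"tx":0,"ty":0,"tz":0,"ax":-0.92,"ay":0,"az":0},{"gripper":1,"tx":0,"ty":0,"tz":0,"ax":-0.92,"ay":0,"az":0},{"gripper":1,"tx":0,"ty":0,"tz":0,"ax":-0.92,"ay":0,"az":0},{"gripper":1,"tx":0,"ty":0,"tz":0,"ax":-0.92,"ay":0,"az":0},{"gripper":1,"tx":0,"ty":0,"tz":0,"ax":0,"ay":0,"az":0},{"gripper":1,"tx":0,"ty":0,"tz":0,"ax":0,"ay":0,"az":0}]'

```text
t: 24.85
eef_pos: [0.5053, -0.0235, 0.3501]
ee_rot: [-2.044, 1.569, -2.649]
force: [0.2, 0.3, -0.5]
width: 0.0876
```

```bash
python3 - <<'E'
from h import *
s=telemetry.get_state(); P=pose(s); im=optics.grab_frame('wrist'); np.save('w4.npy',im); np.save('w4P.npy',P)
print(s['t'],np.round(P[:3,3],4),psi_of(P),s['q'].round(2),P[:3,0].round(4))
c,T=camT('wrist',P); np.save('w4T.npy',T)
p=np.load('pair.npy'); I=Ipose(p[0],p[1],.017,p[2]); I3=np.load('I3.npy'); v=im.copy()
drawpts(v,pts(I),c,T,(0,0,255)); drawpts(v,pts(on_top(I)),c,T,(0,0,255)); drawpts(v,pts(I3),c,T)
cv2.imwrite('pics/w4.png',cv2.resize(v[100:300,180:380],None,fx=3,fy=3,interpolation=cv2.INTER_NEAREST)[:,:,::-1])
E
```

```text
24.85 [ 0.5053 -0.0235  0.3501] -0.6054514475510677 [ 0.34  0.13 -0.43  0.   -1.01  2.19] [-1.6e-03 -9.0e-04 -1.0e+00]
```

View pics/w4.png

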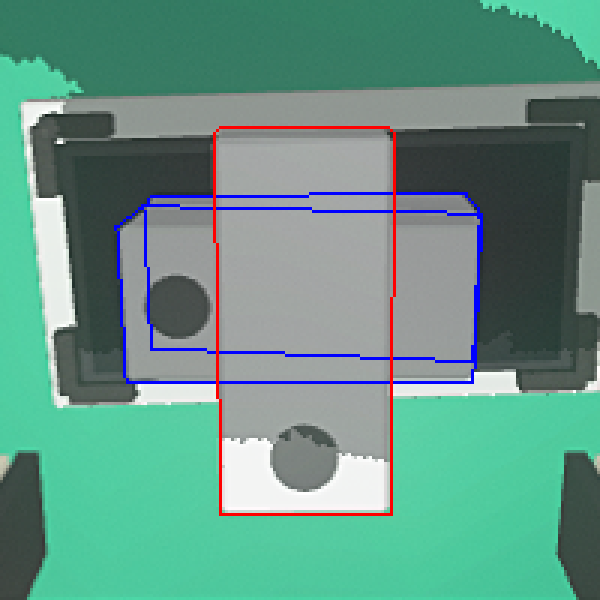

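```bash
python3 - <<'E'
from h import *
I4=on_top(np.load('I3.npy')); np.save('I4.npy',I4); print(I4.round(4))
P=pose(); show(P,Pdown(.3705,.2580,.28,-2.571),21)
# alternative: translate first
P2=applyrow(P,[0,0,0,.9,0,0],10); show(P2,Pdown(.3705,.2580,.28,-2.571),12)
E
```

```text
[[ 0.5609 -0.8249  0.0701  0.5053]
 [ 0.8185  0.5653  0.1023 -0.0237]
 [-0.124  -0.      0.9923  0.0828]
 [ 0.      0.      0.      1.    ]]
N 21 row tx ty tz ax ay az [ 0.13 -0.28 -0.64  0.89  0.    0.  ] | final row [ 0.08 -0.04  0.01  0.08  0.01  0.  ] rmin/max [0.369 0.489]
N 12 row tx ty tz ax ay az [ 0.24 -0.85 -0.68  0.81  0.    0.  ] | final row [-0.07  0.03 -0.07  0.05  0.01  0.  ] rmin/max [0.409 0.484]
```

Request:
play_rows --steps '[{"gripper":1,"tx":0,"ty":0,"tz":0,"ax":0.9,"ay":0,"az":0},{"gripper":1,"tx":0,"ty":0,"tz":0,"ax":0.9,"ay":0,"az":0},{"gripper":1,"tx":0,"ty":0,"tz":0,"ax":0.9,"ay":0,"az":0},{"gripper":1,"tx":0,"ty":0,"tz":0,"ax":0.9,"ay":0,"az":0},{"gripper":1,"tx":0,"ty":0,"tz":0,"ax":0.9,"ay":0,"az":0},{"gripper":1,"tx":0,"ty":0,"tz":0,"ax":0.9,"ay":0,"az":0},{"gripper":1,"tx":0,"ty":0,"tz":0,"ax":0.9,"ay":0,"az":0},{"gripper":1,"tx":0,"ty":0,"tz":0,"ax":0.9,"ay":0,"az":0},{"gripper":1,"tx":0,"ty":0,"tz":0,"ax":0.9,"ay":0,"az":0},{"gripper":1,"tx":0,"ty":0,"tz":0,"ax":0.9,"ay":0,"az":0}]'

```text
t: 25.73
eef_pos: [0.5054, -0.0235, 0.3507]
ee_rot: [-0.777, 1.57, -2.329]
force: [-0.2, 0.4, -0.2]
width: 0.0876
```

Request:
play_rows --steps '[{"gripper":1,"tx":0.24,"ty":-0.85,"tz":-0.68,"ax":0.81,"ay":0,"az":0},{"gripper":1,"tx":0.24,"ty":-0.85,"tz":-0.68,"ax":0.81,"ay":0,"az":0},{"gripper":1,"tx":0.24,"ty":-0.85,"tz":-0.68,"ax":0.81,"ay":0,"az":0},{"gripper":1,"tx":0.24,"ty":-0.85,"tz":-0.68,"ax":0.81,"ay":0,"az":0},{"gripper":1,"tx":0.24,"ty":-0.85,"tz":-0.68,"ax":0.81,"ay":0,"az":0},{"gripper":1,"tx":0.24,"ty":-0.85,"tz":-0.68,"ax":0.81,"ay":0,"az":0},{"gripper":1,"tx":0.24,"ty":-0.85,"tz":-0.68,"ax":0.81,"ay":0,"az":0},{"gripper":1,"tx":0.24,"ty":-0.85,"tz":-0.68,"ax":0.81,"ay":0,"az":0},{"gripper":1,"tx":0.24,"ty":-0.85,"tz":-0.68,"ax":0.81,"ay":0,"az":0},{"gripper":1,"tx":0.24,"ty":-0.85,"tz":-0.68,"ax":0.81,"ay":0,"az":0},{"gripper":1,"tx":0.24,"ty":-0.85,"tz":-0.68,"ax":0.81,"ay":0,"az":0},{"gripper":1,"tx":0.24,"ty":-0.85,"tz":-0.68,"ax":0.81,"ay":0,"az":0},{"gripper":1,"tx":-0.07,"ty":0.03,"tz":-0.07,"ax":0.05,"ay":0.01,"az":0},{"gripper":1,"tx":0,"ty":0,"tz":0,"ax":0,"ay":0,"az":0},{"gripper":1,"tx":0,"ty":0,"tz":0,"ax":0,"ay":0,"az":0}]'

```text
t: 26.98
eef_pos: [0.3696, 0.2575, 0.2803]
ee_rot: [1.308, 1.57, -1.26]
force: [-0.3, -1.3, 0.2]
width: 0.0875
```

```bash
python3 - <<'E'
from h import *
s=telemetry.get_state(); P=pose(s); im=optics.grab_frame('wrist'); np.save('wA.npy',im); np.save('wAP.npy',P)
print(s['t'],np.round(P[:3,3],4),psi_of(P),s['q'].round(2))
cv2.imwrite('pics/wA.png',im[:,:,::-1])
E
```

```text
26.9833 [0.3696 0.2575 0.2803] -2.568441856118642 [ 1.05  0.11 -0.64  0.   -0.82 -0.48]
```

View pics/wA.png

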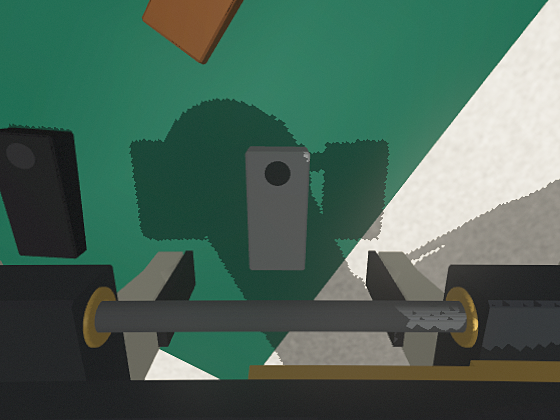

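```bash
python3 - <<'E'
from h import *
im=np.load('wA.npy'); P=np.load('wAP.npy'); c,T=camT('wrist',P)
f=im.astype(int); print(im[200,220],im[200,277],im[270-2,277],im[276,277],im[152,277])
m=gmask(im,(277,210),72,lo=50,smax=16); print(m.sum())
for zz in (-.002,0): 
    p,f,n=fit(m,c,T,zz,np.array([.3705,.2580,-1.0])); print(zz,np.round(p,4),f,n)
np.save('A.npy',p)
v=im.copy(); draw(v,p,0,c,T); 
v=cv2.resize(v[130:300,220:350],None,fx=3.5,fy=3.5,interpolation=cv2.INTER_NEAREST); cv2.imwrite('pics/wAf.png',v[:,:,::-1])
Q=Pdown(p[0],p[1],.159+.0225,p[2]-np.pi/2); show(P,Q,vt=.8)
E
```

```text
[30 72 56] [86 87 86] [84 86 86] [30 65 52] [86 89 87]
7389
-0.002 [ 0.3704  0.2589 -1.0049] 20.081256866455078 7389
0 [ 0.3706  0.2585 -1.0031] 54.63351058959961 7389
N 5 row tx ty tz ax ay az [ 0.79 -0.   -0.01  0.01  0.   -0.  ] | final row [ 0.   -0.02 -0.01  0.    0.   -0.01] rmin/max [0.451 0.452]
```

View pics/wAf.png

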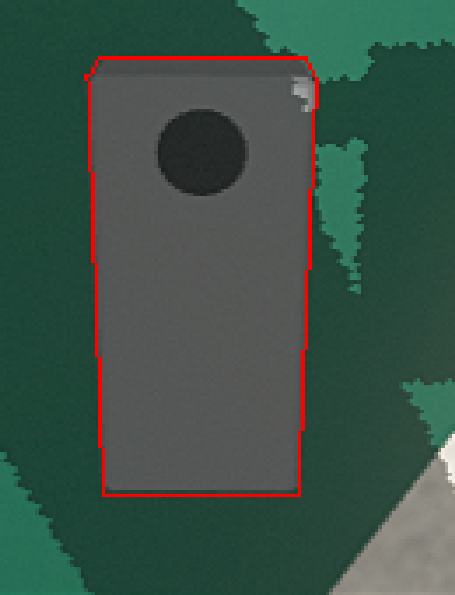

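Request:
play_rows --steps '[{"gripper":1,"tx":0.79,"ty":0,"tz":-0.01,"ax":0.01,"ay":0,"az":0},{"gripper":1,"tx":0.79,"ty":0,"tz":-0.01,"ax":0.01,"ay":0,"az":0},{"gripper":1,"tx":0.79,"ty":0,"tz":-0.01,"ax":0.01,"ay":0,"az":0},{"gripper":1,"tx":0.79,"ty":0,"tz":-0.01,"ax":0.01,"ay":0,"az":0},{"gripper":1,"tx":0.65,"ty":-0.02,"tz":-0.02,"ax":0.01,"ay":0,"az":-0.01},{"gripper":1,"tx":0.1,"ty":0,"tz":0,"ax":0,"ay":0,"az":0},{"gripper":1,"tx":0,"ty":0,"tz":0,"ax":0,"ay":0,"az":0},{"gripper":1,"tx":0,"ty":0,"tz":0,"ax":0,"ay":0,"az":0}]'

```text
t: 27.7
eef_pos: [0.3712, 0.2587, 0.1836]
ee_rot: [-2.631, 1.569, 1.079]
force: [0.3, 0.1, -0.4]
width: 0.0879
```

```bash
python3 - <<'E'
from h import *
s=telemetry.get_state(); P=pose(s); p=np.load('A.npy'); Q=Pdown(p[0],p[1],.159+.0225,p[2]-np.pi/2); print(P[:3,3]); show(P,Q,1)
E
```

```text
[0.37118285 0.25869157 0.18355961]
N 1 row tx ty tz ax ay az [ 0.08 -0.    0.02  0.   -0.01  0.01] | final row [ 0. -0.  0.  0. -0. -0.] rmin/max [0.452 0.452]
```

Request:
play_rows --steps '[{"gripper":1,"tx":0.07,"ty":0,"tz":0.02,"ax":0,"ay":-0.01,"az":0.01},{"gripper":0.4,"tx":0,"ty":0,"tz":0,"ax":0,"ay":0,"az":0},{"gripper":0.4,"tx":0,"ty":0,"tz":0,"ax":0,"ay":0,"az":0},{"gripper":0.4,"tx":0,"ty":0,"tz":0,"ax":0,"ay":0,"az":0},{"gripper":0.4,"tx":0,"ty":0,"tz":0,"ax":0,"ay":0,"az":0},{"gripper":0.4,"tx":0,"ty":0,"tz":0,"ax":0,"ay":0,"az":0},{"gripper":0.4,"tx":0,"ty":0,"tz":0,"ax":0,"ay":0,"az":0},{"gripper":0.3,"tx":0,"ty":0,"tz":0,"ax":0,"ay":0,"az":0},{"gripper":0.3,"tx":0,"ty":0,"tz":0,"ax":0,"ay":0,"az":0},{"gripper":0.3,"tx":0,"ty":0,"tz":0,"ax":0,"ay":0,"az":0}]' --newtons 35

```text
t: 28.53
eef_pos: [0.3706, 0.2588, 0.1812]
ee_rot: [1.877, 1.57, -0.696]
force: [1.5, 1.0, 0.0]
width: 0.0438
```

```bash
python3 - <<'E'
from h import *
s=telemetry.get_state();P=pose(s); p=np.load('A.npy'); G=grasp(P,p); np.save('GA.npy',G); print(P[:3,3],s['force'],s['width'])
E
```

```text
G offset [0.1812 0.0003 0.0002]
ang err [-0.01  0.02 -0.04]
[0.37055914 0.25883443 0.18116128] [1.45699307 1.02236793 0.00462661] 0.04380719952768083
```

Request:
play_rows --steps '[{"gripper":0.3,"tx":-0.2,"ty":0,"tz":0,"ax":0,"ay":0,"az":0},{"gripper":0.3,"tx":-0.8,"ty":0,"tz":0,"ax":0,"ay":0,"az":0},{"gripper":0.3,"tx":-0.9,"ty":0,"tz":0,"ax":0,"ay":0,"az":0},{"gripper":0.3,"tx":-0.9,"ty":0,"tz":0,"ax":0,"ay":0,"az":0},{"gripper":0.3,"tx":-0.9,"ty":0,"tz":0,"ax":0,"ay":0,"az":0},{"gripper":0.3,"tx":-0.9,"ty":0,"tz":0,"ax":0,"ay":0,"az":0},{"gripper":0.3,"tx":-0.9,"ty":0,"tz":0,"ax":0,"ay":0,"az":0},{"gripper":0.3,"tx":-0.7,"ty":0,"tz":0,"ax":0,"ay":0,"az":0},{"gripper":0.3,"tx":-0.3,"ty":0,"tz":0,"ax":0,"ay":0,"az":0},{"gripper":0.3,"tx":0,"ty":0,"tz":0,"ax":0,"ay":0,"az":0}]'

```text
t: 29.37
eef_pos: [0.3704, 0.2587, 0.3448]
ee_rot: [-2.68, 1.569, 1.029]
force: [0.4, -0.1, -6.0]
width: 0.0438
```

```bash
python3 - <<'E'
from h import *
s=telemetry.get_state();P=pose(s); G=np.load('GA.npy')
I=np.load('I4.npy'); Q=I@np.linalg.inv(G); Q[:3,3]+=.05*I[:3,2]; print(P[:3,3].round(4),s['force'].round(1)); print(Q.round(4))
show(P,Q,22)
P2=applyrow(P,[0,-.0,.0,-.9,0,0],0)
# translate straight first 10 rows to mid with outward, then screw
im=optics.grab_frame('wrist'); drawheld(im,G)
cv2.imwrite('pics/held4.png',cv2.resize(im[140:380,200:370],None,fx=3,fy=2.5,interpolation=cv2.INTER_NEAREST)[:,:,::-1])
for k in (8,10):
    d=(np.linalg.inv(P)@np.r_[Q[:3,3],1])[:3]; print('straight tool delta',(d/.025).round(2)); 
    P2=applyrow(P,np.r_[0,d[1]/.025/12,d[2]/.025/12,0,0,0],k); show(P2,Q,22-k+4)
E
```

```text
[0.3704 0.2587 0.3448] [ 0.4 -0.1 -6. ]
[[-7.010e-02  5.609e-01  8.249e-01  5.214e-01]
 [-1.023e-01  8.185e-01 -5.653e-01 -3.000e-04]
 [-9.923e-01 -1.240e-01  0.000e+00  3.122e-01]
 [ 0.000e+00  0.000e+00  0.000e+00  1.000e+00]]
N 22 row tx ty tz ax ay az [ 0.05  0.36  0.53 -0.86 -0.05 -0.04] | final row [-0.09 -0.11  0.05  0.12 -0.1  -0.02] rmin/max [0.383 0.522]
straight tool delta [ 1.29 11.98  0.48]
N 18 row tx ty tz ax ay az [ 0.07  0.15  0.21 -1.04 -0.07 -0.04] | final row [-0.02 -0.    0.05 -0.09  0.07  0.02] rmin/max [0.469 0.52 ]
straight tool delta [ 1.29 11.98  0.48]
N 16 row tx ty tz ax ay az [ 0.08  0.09  0.12 -1.18 -0.07 -0.05] | final row [-0.03  0.01 -0.03  0.07 -0.04 -0.04] rmin/max [0.494 0.522]
```

View pics/held4.png

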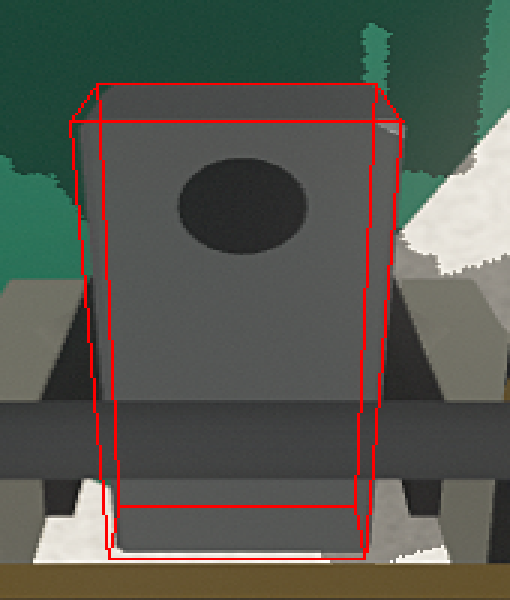

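Request:
play_rows --steps '[{"gripper":0.3,"tx":0,"ty":0.6,"tz":0.03,"ax":-0.4,"ay":0,"az":0},{"gripper":0.3,"tx":0,"ty":0.99,"tz":0.04,"ax":0,"ay":0,"az":0},{"gripper":0.3,"tx":0,"ty":0.99,"tz":0.04,"ax":0,"ay":0,"az":0},{"gripper":0.3,"tx":0,"ty":0.99,"tz":0.04,"ax":0,"ay":0,"az":0},{"gripper":0.3,"tx":0,"ty":0.99,"tz":0.04,"ax":0,"ay":0,"az":0},{"gripper":0.3,"tx":0,"ty":0.99,"tz":0.04,"ax":0,"ay":0,"az":0},{"gripper":0.3,"tx":0,"ty":0.99,"tz":0.04,"ax":0,"ay":0,"az":0},{"gripper":0.3,"tx":0,"ty":0.99,"tz":0.04,"ax":0,"ay":0,"az":0}]'

```text
t: 30.08
eef_pos: [0.4713, 0.0983, 0.3415]
ee_rot: [-0.089, 1.567, -2.621]
force: [-0.5, -0.6, -6.1]
width: 0.0442
```

```bash
python3 - <<'E'
from h import *
s=telemetry.get_state();P=pose(s); G=np.load('GA.npy')
I=np.load('I4.npy'); Q=I@np.linalg.inv(G); Q[:3,3]+=.05*I[:3,2]; print(P[:3,3].round(4),s['q'].round(2))
show(P,Q,22)
E
```

```text
[0.4713 0.0983 0.3415] [ 0.62  0.09 -0.49 -0.   -0.99 -0.01]
N 22 row tx ty tz ax ay az [ 0.05  0.12  0.2  -0.84 -0.05 -0.03] | final row [ 0.04 -0.08 -0.    0.06  0.06 -0.06] rmin/max [0.468 0.523]
```

Request:
play_rows --steps '[{"gripper":0.3,"tx":0.05,"ty":0.12,"tz":0.2,"ax":-0.84,"ay":-0.05,"az":-0.03},{"gripper":0.3,"tx":0.05,"ty":0.12,"tz":0.2,"ax":-0.84,"ay":-0.05,"az":-0.03},{"gripper":0.3,"tx":0.05,"ty":0.12,"tz":0.2,"ax":-0.84,"ay":-0.05,"az":-0.03},{"gripper":0.3,"tx":0.05,"ty":0.12,"tz":0.2,"ax":-0.84,"ay":-0.05,"az":-0.03},{"gripper":0.3,"tx":0.05,"ty":0.12,"tz":0.2,"ax":-0.84,"ay":-0.05,"az":-0.03},{"gripper":0.3,"tx":0.05,"ty":0.12,"tz":0.2,"ax":-0.84,"ay":-0.05,"az":-0.03},{"gripper":0.3,"tx":0.05,"ty":0.12,"tz":0.2,"ax":-0.84,"ay":-0.05,"az":-0.03},{"gripper":0.3,"tx":0.05,"ty":0.12,"tz":0.2,"ax":-0.84,"ay":-0.05,"az":-0.03},{"gripper":0.3,"tx":0.05,"ty":0.12,"tz":0.2,"ax":-0.84,"ay":-0.05,"az":-0.03},{"gripper":0.3,"tx":0.05,"ty":0.12,"tz":0.2,"ax":-0.84,"ay":-0.05,"az":-0.03},{"gripper":0.3,"tx":0.05,"ty":0.12,"tz":0.2,"ax":-0.84,"ay":-0.05,"az":-0.03},{"gripper":0.3,"tx":0.05,"ty":0.12,"tz":0.2,"ax":-0.84,"ay":-0.05,"az":-0.03},{"gripper":0.3,"tx":0.05,"ty":0.12,"tz":0.2,"ax":-0.84,"ay":-0.05,"az":-0.03},{"gripper":0.3,"tx":0.05,"ty":0.12,"tz":0.2,"ax":-0.84,"ay":-0.05,"az":-0.03}]'

```text
t: 31.25
eef_pos: [0.4818, 0.0232, 0.3243]
ee_rot: [-1.174, 1.487, -2.469]
force: [-0.1, -0.0, -5.6]
width: 0.0438
```

```bash
python3 - <<'E'
from h import *
s=telemetry.get_state();P=pose(s); G=np.load('GA.npy')
I=np.load('I4.npy'); Q=I@np.linalg.inv(G); Q[:3,3]+=.05*I[:3,2]; print(P[:3,3].round(4),s['q'].round(2))
show(P,Q,8)
E
```

```text
[0.4818 0.0232 0.3243] [ 0.46  0.14 -0.5   0.02 -1.02  1.37]
N 8 row tx ty tz ax ay az [ 0.05  0.11  0.21 -0.83 -0.05 -0.04] | final row [ 0.03 -0.   -0.01  0.02  0.03  0.01] rmin/max [0.486 0.522]
```

Request:
play_rows --steps '[{"gripper":0.3,"tx":0.05,"ty":0.11,"tz":0.21,"ax":-0.83,"ay":-0.05,"az":-0.04},{"gripper":0.3,"tx":0.05,"ty":0.11,"tz":0.21,"ax":-0.83,"ay":-0.05,"az":-0.04},{"gripper":0.3,"tx":0.05,"ty":0.11,"tz":0.21,"ax":-0.83,"ay":-0.05,"az":-0.04},{"gripper":0.3,"tx":0.05,"ty":0.11,"tz":0.21,"ax":-0.83,"ay":-0.05,"az":-0.04},{"gripper":0.3,"tx":0.05,"ty":0.11,"tz":0.21,"ax":-0.83,"ay":-0.05,"az":-0.04},{"gripper":0.3,"tx":0.05,"ty":0.11,"tz":0.21,"ax":-0.83,"ay":-0.05,"az":-0.04},{"gripper":0.3,"tx":0.05,"ty":0.11,"tz":0.21,"ax":-0.83,"ay":-0.05,"az":-0.04},{"gripper":0.3,"tx":0.05,"ty":0.11,"tz":0.21,"ax":-0.83,"ay":-0.05,"az":-0.04},{"gripper":0.3,"tx":0,"ty":0,"tz":-0.01,"ax":0.02,"ay":0.03,"az":0.01},{"gripper":0.3,"tx":0,"ty":0,"tz":0,"ax":0,"ay":0,"az":0},{"gripper":0.3,"tx":0,"ty":0,"tz":0,"ax":0,"ay":0,"az":0}]'

```text
t: 32.17
eef_pos: [0.5215, 0.0002, 0.3143]
ee_rot: [-1.562, 1.448, -2.17]
force: [0.4, 1.1, -6.7]
width: 0.0436
```

```bash
python3 chk.py GA.npy I4.npy .05;  python3 - <<'E'
from h import *
im=optics.grab_frame('wrist'); cv2.imwrite('pics/wh4.png',im[:,:,::-1])
E
```

```text
32.17 [5.215e-01 2.000e-04 3.143e-01] [ 0.39  1.08 -6.69] [ 0.4  -0.33  0.01] 0.0436 [ 0.4   0.21 -0.45  0.08 -1.01  2.09]
N 1 row tx ty tz ax ay az [ 0.08 -0.01  0.01 -0.06  0.   -0.02] | final row [ 0.  0. -0. -0.  0.  0.] rmin/max [0.521 0.521]
```

View pics/wh4.png

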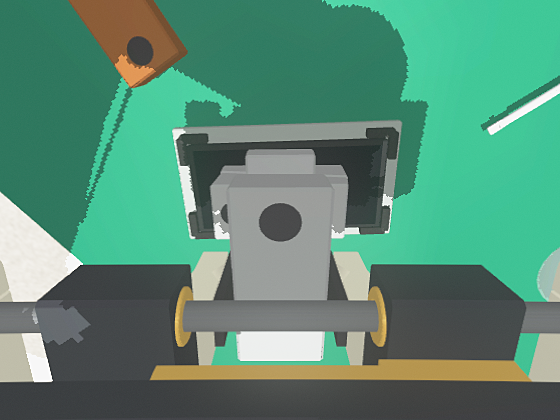

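Request:
play_rows --steps '[{"gripper":0.3,"tx":0.3,"ty":-0.01,"tz":0.01,"ax":-0.06,"ay":0,"az":-0.02},{"gripper":0.3,"tx":0.5,"ty":0,"tz":0,"ax":0,"ay":0,"az":0},{"gripper":0.3,"tx":0.5,"ty":0,"tz":0,"ax":0,"ay":0,"az":0},{"gripper":0.3,"tx":0.3,"ty":0,"tz":0,"ax":0,"ay":0,"az":0},{"gripper":0.3,"tx":0.15,"ty":0,"tz":0,"ax":0,"ay":0,"az":0},{"gripper":0.3,"tx":0,"ty":0,"tz":0,"ax":0,"ay":0,"az":0},{"gripper":0.3,"tx":0,"ty":0,"tz":0,"ax":0,"ay":0,"az":0}]'

```text
t: 32.8
eef_pos: [0.5193, -0.0045, 0.2722]
ee_rot: [-1.555, 1.447, -2.154]
force: [0.3, 0.7, -5.9]
width: 0.0439
```

```bash
python3 chk.py GA.npy I4.npy
```

```text
32.8 [ 0.5193 -0.0045  0.2722] [ 0.3   0.69 -5.92] [ 0.46 -0.38  0.05] 0.0439 [ 0.4   0.26 -0.51  0.09 -0.91  2.09]
N 1 row tx ty tz ax ay az [ 0.39 -0.01 -0.03  0.02  0.02 -0.01] | final row [ 0. -0.  0.  0.  0.  0.] rmin/max [0.518 0.518]
```

Request:
play_rows --steps '[{"gripper":0.3,"tx":0.15,"ty":-0.01,"tz":-0.03,"ax":0.02,"ay":0.02,"az":-0.01},{"gripper":0.3,"tx":0.12,"ty":0,"tz":0,"ax":0,"ay":0,"az":0},{"gripper":0.3,"tx":0.03,"ty":0,"tz":0,"ax":0,"ay":0,"az":0},{"gripper":0.3,"tx":0,"ty":0,"tz":0,"ax":0,"ay":0,"az":0},{"gripper":0.3,"tx":0,"ty":0,"tz":0,"ax":0,"ay":0,"az":0}]'

```text
t: 33.22
eef_pos: [0.5179, -0.0051, 0.2647]
ee_rot: [-1.571, 1.447, -2.172]
force: [-0.4, -0.3, -5.6]
width: 0.0438
```

```bash
python3 chk.py GA.npy I4.npy
```

```text
33.22 [ 0.5179 -0.0051  0.2647] [-0.4  -0.3  -5.57] [ 0.42 -0.29 -0.02] 0.0438 [ 0.4   0.26 -0.52  0.09 -0.89  2.09]
N 1 row tx ty tz ax ay az [ 0.09 -0.    0.    0.   -0.   -0.  ] | final row [-0. -0.  0.  0. -0. -0.] rmin/max [0.518 0.518]
```

Request:
play_rows --steps '[{"gripper":0.3,"tx":0.05,"ty":0,"tz":0,"ax":0,"ay":0,"az":0},{"gripper":0.3,"tx":0.02,"ty":0,"tz":0,"ax":0,"ay":0,"az":0},{"gripper":0.3,"tx":0,"ty":0,"tz":0,"ax":0,"ay":0,"az":0},{"gripper":0.3,"tx":0,"ty":0,"tz":0,"ax":0,"ay":0,"az":0}]'

```text
t: 33.55
eef_pos: [0.5178, -0.0053, 0.2629]
ee_rot: [-1.572, 1.446, -2.173]
force: [0.0, 0.1, -5.1]
width: 0.0435
```

Request:
play_rows --steps '[{"gripper":0.3,"tx":0.02,"ty":0,"tz":0,"ax":0,"ay":0,"az":0},{"gripper":0.3,"tx":0,"ty":0,"tz":0,"ax":0,"ay":0,"az":0},{"gripper":0.3,"tx":0,"ty":0,"tz":0,"ax":0,"ay":0,"az":0}]'

```text
t: 33.8
eef_pos: [0.5178, -0.0053, 0.2627]
ee_rot: [-1.57, 1.447, -2.17]
force: [-1.6, 1.0, -1.6]
width: 0.0441
```

```bash
python3 chk.py GA.npy I4.npy
```

```text
33.8 [ 0.5178 -0.0053  0.2627] [-1.64  0.96 -1.64] [ 0.47  0.2  -0.05] 0.0441 [ 0.4   0.27 -0.52  0.09 -0.89  2.09]
N 1 row tx ty tz ax ay az [ 0. -0.  0.  0.  0. -0.] | final row [ 0. -0.  0.  0.  0. -0.] rmin/max [0.518 0.518]
```

Contact came at the expected height, so I'm adding a slight seat and releasing.

Request:
play_rows --steps '[{"gripper":0.3,"tx":0.01,"ty":0,"tz":0,"ax":0,"ay":0,"az":0},{"gripper":0.3,"tx":0,"ty":0,"tz":0,"ax":0,"ay":0,"az":0},{"gripper":0.3,"tx":0,"ty":0,"tz":0,"ax":0,"ay":0,"az":0}]' --newtons 5

```text
t: 34.05
eef_pos: [0.5178, -0.0053, 0.2627]
ee_rot: [-1.569, 1.447, -2.169]
force: [-3.5, 1.7, 5.6]
width: 0.044
```

Request:
play_rows --steps '[{"gripper":0.55,"tx":0,"ty":0,"tz":0,"ax":0,"ay":0,"az":0},{"gripper":0.6,"tx":0,"ty":0,"tz":0,"ax":0,"ay":0,"az":0},{"gripper":0.75,"tx":0,"ty":0,"tz":0,"ax":0,"ay":0,"az":0},{"gripper":0.75,"tx":0,"ty":0,"tz":0,"ax":0,"ay":0,"az":0},{"gripper":0.75,"tx":0,"ty":0,"tz":0,"ax":0,"ay":0,"az":0}]'

```text
t: 34.47
eef_pos: [0.5178, -0.0054, 0.2621]
ee_rot: [-1.571, 1.447, -2.171]
force: [0.5, -0.8, 1.2]
width: 0.064
```

Request:
play_rows --steps '[{"gripper":0.8,"tx":-0.3,"ty":0,"tz":0,"ax":0,"ay":0,"az":0},{"gripper":1,"tx":-0.8,"ty":0,"tz":0,"ax":0,"ay":0,"az":0},{"gripper":1,"tx":-0.9,"ty":0,"tz":0,"ax":0,"ay":0,"az":0},{"gripper":1,"tx":-0.9,"ty":0,"tz":0,"ax":0,"ay":0,"az":0},{"gripper":1,"tx":-0.9,"ty":0,"tz":0,"ax":0,"ay":0,"az":0},{"gripper":1,"tx":-0.6,"ty":0,"tz":0,"ax":0,"ay":0,"az":0},{"gripper":1,"tx":0,"ty":0,"tz":0,"ax":0,"ay":0,"az":0},{"gripper":1,"tx":0,"ty":0,"tz":0,"ax":0,"ay":0,"az":0}]'

```text
t: 35.13
eef_pos: [0.5255, 0.006, 0.3725]
ee_rot: [-1.562, 1.449, -2.162]
force: [0.8, 0.5, -0.2]
width: 0.0876
```

```bash
python3 - <<'E'
from h import *
s=telemetry.get_state(); P=pose(s); im=optics.grab_frame('wrist')
print(s['t'],np.round(P[:3,3],4),s['force'].round(1))
c,T=camT('wrist',P)
I3=np.load('I3.npy'); I4=np.load('I4.npy'); v=im.copy(); drawpts(v,pts(I3),c,T,(0,0,255)); drawpts(v,pts(I4),c,T)
cv2.imwrite('pics/w5.png',cv2.resize(v[100:300,180:380],None,fx=3,fy=3,interpolation=cv2.INTER_NEAREST)[:,:,::-1])
im=optics.grab_frame('scene'); c,T=camT('scene'); v=im.copy()
p=np.load('pair.npy'); I=Ipose(p[0],p[1],.017,p[2])
v2=im.copy()
for J in (I,on_top(I),I3,I4): drawpts(v2,pts(J),c,T)
cv2.imwrite('pics/s6.png',np.hstack([cv2.resize(a[130:240,255:345],None,fx=4,fy=5,interpolation=cv2.INTER_CUBIC) for a in (v,v2)])[:,:,::-1])
E
```

```text
35.1333 [0.5255 0.006  0.3725] [ 0.8  0.5 -0.2]
```

View pics/w5.png

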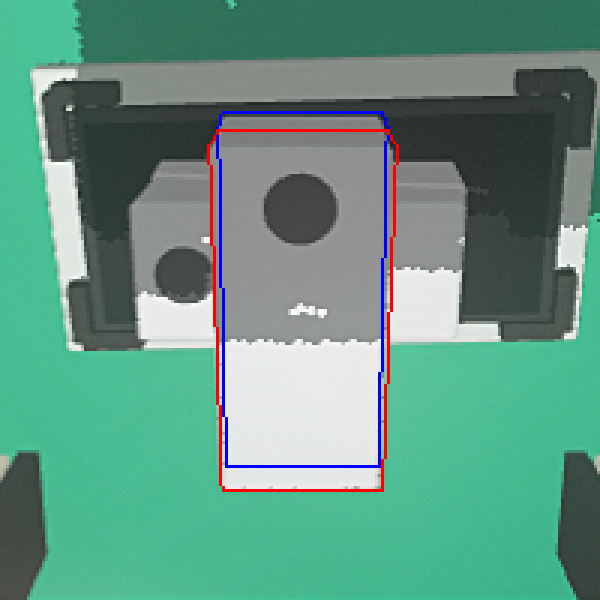

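View pics/s6.png

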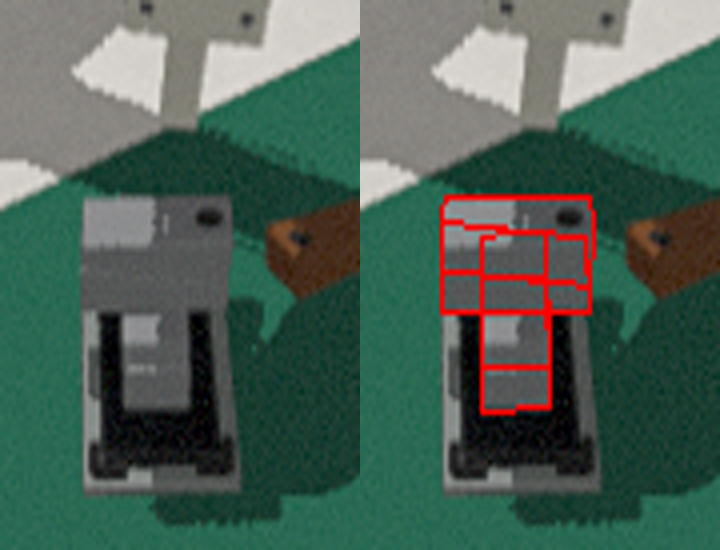

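```bash
python3 - <<'E'
from h import *
from station import job_done
s=telemetry.get_state(); print(s['t'],s['force'].round(1),s['qd'].round(3)); print(job_done())
E
```

```text
35.2333 [0.5 0.4 0.1] [-0.003  0.012 -0.008  0.002  0.003  0.001]
the job is handed in; nothing more can be done
None
```

The pile is built as asked, and I handed it in at 35.2 s of the 72 s allowed; the hand-in gives no verdict.

- **Second ingot:** the grey ingot from the right-hand side of the mat went squarely on the base ingot, turned end for end and tilted to match the slope. Before the third went on, a fit to the wrist picture put it about 1 mm and 0.8° off square. The base read within about 0.5 mm of where it started.
- **Third ingot:** the far-left grey ingot lies on its underside, crosswise over the middle. Wrist views from two opposite sides matched the planned pose to about 1 mm.
- **Last ingot:** the near-left grey ingot went squarely on the third, turned end for end.

Each placement met contact within about 0.3 mm of the calculated height. The force readings between moves stayed below about 8 N.

After I withdrew the arm, the wrist and scene pictures matched the model of the finished pile to about a millimetre, with nothing touching it. Levelness comes from that match and the contact heights; I did not measure it directly.

Two small things did not fully agree. The wrist fits came out better with the ingots 2 mm or so further from the camera than their true height, and the camera's mounting values drifted by about 0.5 mm during the job. I viewed each ingot and the place it was going from the same side so that most of this cancels.

I never reached for the jar, tape, screwdriver or the black and brown look-alikes. I took no last overhead picture to confirm they are where they were.

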